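# Reload the vane feeder of a shuttlecock assembly machine

### The arm

A 6-joint arm with a two-finger parallel gripper is mounted at the origin on the work surface. World frame = base frame: x ahead of the robot, y to its left, z up, the work surface at z = 0. Lengths are in m, angles in degrees, forces in N, time in s.
With the tool pointing down it reaches from about 0.325 to 1 m from the base axis. Payload 5.1 kg.
Tool frame: the origin (TCP) lies midway between the tips of the shut fingers; the grasp point (between the pads) lies 19 mm behind it; y points along the fingers, z is the direction in which the jaws open and shut, and the axes are right-handed (so a half turn about y gives the same grasp; the last joint's range is limited). The gripper opens to 85 mm and grips with 20 to 120 N. Pads are 22 mm wide; open, the fingers measure 114 mm over their backs; the gripper's body (76 mm by 85 mm) begins 54 mm behind the grasp point. The pads swing forward as they close: fully open they stand 13 mm farther back than shut.
Start: joints at [60.47, 7.093, 94.555, -0, 78.352, -4.733], TCP at [0.273, 0.59, 0.231] pointing down, gripper open.
Joint ranges: [-149.61, 149.61], [-58.7, 133.49], [1.44, 155.28], [-77.14, 257.14], [18.33, 153.61], [-166.67, 166.67]. Speed limits (degrees/s): [147.25, 147.25, 180, 180, 180, 180].

### API

Orientations are given as [roll, pitch, yaw] about the fixed x, y, z axes, in that order (R = Rz(yaw) Ry(pitch) Rx(roll)).
In Python, from plant import arm gives the robot as it stands.
- The arm moves only by the shell command python3 -m jog 'ROWS' [OPENING]. ROWS is JSON, a list of rows, each a list of 2 entries, a list of its own where there are three numbers: the shift along the tool's x, y, z in cm, then the turn, a rotation vector about the tool's x, y, z in rad. In form: [[[x, y, z], [wx, wy, wz]], ...]. A call has 1 to 12 rows; each row shifts and turns the commanded pose from where the row before left it, along the tool's axes as they then stand; what a row does not reach is not made up. A row lasts 1/10 s, in which the tool goes at most 50 mm and 8.59 degrees, less where a joint would pass 70% of its speed; a pose out of reach is approached as far as the arm can. A call is refused whole if a number of a shift passes 5 or a number of a turn 0.15, either way. A call with a gripper value outside its range is refused whole. OPENING is the opening, from 0 (shut) to 1 (fully open), set as the call begins (- or left out, the last holds). The fingers move at their own pace and stop on an object; the grip force is fixed at half the most. Time passes only in rows, so rows that do not move let the fingers close. It gives the time, the measured TCP pose, the force and the opening at its end, in the units of the state.
- arm.state(): the state, without advancing time (a new reading comes with each control period).
- arm.read_camera(name): name is "side" or "top" or "wrist"; returns (picture, depth): 480x640x3 uint8, red, green, blue; 480x640 float32, m along the optical axis (not along the pixel's ray), 0 where there is no reading.
- arm.camera_info(name): a dict with "mtx" (3x3 intrinsics, pixels), "rvec" (rotation vector, rad) and "tvec" (3), from world to camera coordinates, as OpenCV has them. Camera axes: x right, y down, z forward; pixel columns grow to the right and rows downward; lengths in m; the calibration is good to about 2 mm. A picture is of the moment at which its call begins: read the wrist's pose just before it. camera_info takes no time and is no camera call; for the wrist camera it gives the pose at the moment of the call.
- arm.hand_in(): hands the job in, once; it reports no verdict.
The state is a dict: "clock": time; "joint_pos": joint angles; "joint_vel": joint speeds; "tau": joint torques, N m; "eef_pos": TCP position; "tcp_rot": TCP orientation; "contact_force": force on the tool from outside, world axes, zero at the start; "ft_torque": the same for the moment, N m; "finger_gap": opening from 0.0 (shut) to 1.0 (fully open).
Only numpy, scipy, OpenCV 4.12 (cv2) and the standard library are available. Lean on these libraries where they do the work, as an engineer would, in place of code of your own. Each camera call takes 0.05 s, during which the arm holds its last target. There are 200 camera calls.

### The job

Reload the vane feeder: before touching any magazine, turn the red handle of the air valve a quarter-turn to its stop so that the air is off, and keep it off while you work. Draw every empty magazine out of the feeder and lay it flat inside the blue return tray, and slide every full magazine (yellow vanes) from the mat fully home into a lane of its own, against the end stop. Then turn the air fully back on, and leave everything else on the bench where it is.

Things in the scene. Friction and masses are not known exactly. Their poses are not given: they have to be found in the camera images.
- full1_center (a point): FULL vane magazine (row of yellow/orange vanes in it; starts on the mat), may be absent. Black case 120 x 52 x 24 mm (x, y, z), 0.22 kg. Point: centre of the case, 12 mm above its underside; +x to the leading end, z up. Green grip fin on top at the rear: 36 long (x), 12 thick (y), 40 high, its centre 40 mm behind (-x) this point and 32 mm above it.
- full2_center (a point): FULL vane magazine (row of yellow/orange vanes in it; starts on the mat), may be absent. Black case 120 x 52 x 24 mm (x, y, z), 0.22 kg. Point: centre of the case, 12 mm above its underside; +x to the leading end, z up. Green grip fin on top at the rear: 36 long (x), 12 thick (y), 40 high, its centre 40 mm behind (-x) this point and 32 mm above it.
- full3_center (a point): FULL vane magazine (row of yellow/orange vanes in it; starts on the mat), may be absent. Black case 120 x 52 x 24 mm (x, y, z), 0.22 kg. Point: centre of the case, 12 mm above its underside; +x to the leading end, z up. Green grip fin on top at the rear: 36 long (x), 12 thick (y), 40 high, its centre 40 mm behind (-x) this point and 32 mm above it.
- empty1_center (a point): EMPTY vane magazine (no vanes, bare grey inside; starts home in a feeder lane), may be absent. Black case 120 x 52 x 24 mm (x, y, z), 0.22 kg. Point: centre of the case, 12 mm above its underside; +x to the leading end, z up. Green grip fin on top at the rear: 36 long (x), 12 thick (y), 40 high, its centre 40 mm behind (-x) this point and 32 mm above it.
- empty2_center (a point): EMPTY vane magazine (no vanes, bare grey inside; starts home in a feeder lane), may be absent. Black case 120 x 52 x 24 mm (x, y, z), 0.22 kg. Point: centre of the case, 12 mm above its underside; +x to the leading end, z up. Green grip fin on top at the rear: 36 long (x), 12 thick (y), 40 high, its centre 40 mm behind (-x) this point and 32 mm above it.
- empty3_center (a point): EMPTY vane magazine (no vanes, bare grey inside; starts home in a feeder lane), may be absent. Black case 120 x 52 x 24 mm (x, y, z), 0.22 kg. Point: centre of the case, 12 mm above its underside; +x to the leading end, z up. Green grip fin on top at the rear: 36 long (x), 12 thick (y), 40 high, its centre 40 mm behind (-x) this point and 32 mm above it.
- lane1 (a point): The right (-y) lane of the feeder: where a magazine's centre point lies when fully home (lane floor 12 mm below it). x points into the lane (leading end goes in first), y across, z up. 55 mm wide between rails; lanes at 75 mm pitch. The rigid end stop is 60 mm beyond this point.
- lane2 (a point): The middle lane of the feeder: where a magazine's centre point lies when fully home (lane floor 12 mm below it). x points into the lane (leading end goes in first), y across, z up. 55 mm wide between rails; lanes at 75 mm pitch. The rigid end stop is 60 mm beyond this point.
- lane3 (a point): The left (+y) lane of the feeder: where a magazine's centre point lies when fully home (lane floor 12 mm below it). x points into the lane (leading end goes in first), y across, z up. 55 mm wide between rails; lanes at 75 mm pitch. The rigid end stop is 60 mm beyond this point.
- feeder: Vane feeder, fixed, 250 mm wide; axes as the lanes'; origin on the bench under the middle lane's point. By x from there: floor (10 mm high) from -105, open-topped tapered lead-in -55 to -36, rails (39 mm high) on from there, clear cover -14 to +20 (29 mm over the floor), blue air clamp bar +25 to +53 (up when air is off), frame and cylinder from +38, to 151 mm high. Fins stay outside the cover.
- tray_in (a point): Blue plastic return tray, fixed: outside 175 x 235 x 22 mm (x, y, height), 4 mm walls. This point: centre of its inner floor (4 mm above the bench). Axes x, y along its sides, z up. It may stand on either side of the feeder.
- mat: Black rubber mat, fixed, 160 x 260 x 2 mm; origin at the centre of its underside. The full magazines start on it side by side, leading ends roughly away from the robot. It may be on either side.
- valve (a joint): Quarter-turn ball valve of the air line, red handle turning about a vertical axis, rad: 0 = open (air on), handle along the pipe, to -x of valve_axis; 1.571 = shut (air off), handle across it, to -y of valve_axis (anticlockwise from above). Stops at both ends; it stays where it is left. Takes 4 N at the grip.
- valve_axis (a point): Point on the valve's vertical axis at the height of the handle's middle (127 mm above the bench). Fixed axes: x along the pipe away from the robot, y to the left of it, z up. The pipe, 22 mm thick, runs 37 mm below this point from x = -50 mm to +85 mm, where a post with a small gauge (to 145 mm above the bench) stands.
- valve_grip (a point): Point on the moving valve handle: 85 mm from the axis, mid-thickness of the red sleeve, which is 78 mm long (39 to 117 mm from the axis), 22 mm wide and 12 mm thick. Its -x axis points outward along the handle.
- shuttle1: Bystander, not to be disturbed: finished shuttlecock standing nose up, 66 mm wide, 85 mm high (black vanes, yellow skirt, cork nose). Origin at the centre of its underside.
- shuttle2: Bystander, not to be disturbed: finished shuttlecock standing nose up, 66 mm wide, 85 mm high (black vanes, yellow skirt, cork nose). Origin at the centre of its underside.
- shuttle3: Bystander, not to be disturbed: finished shuttlecock standing nose up, 66 mm wide, 85 mm high (black vanes, yellow skirt, cork nose). Origin at the centre of its underside.
- glue: Bystander: adhesive bottle, 44 mm wide, 110 mm high. Origin at the centre of its underside.
- screwdriver: Bystander: screwdriver 170 mm long lying on the bench to the right.
- caliper: Bystander: digital caliper 150 mm long, lying on the bench beside the feeder.
There are look-alikes about, which are no part of the job. Leave any purple or turquoise look-alike of the part that bears empty2_center alone. What is shaped like the part that bears full3_center but purple is not meant.

How it is judged:
By the outcome, as a careful person would: the job done as asked, in the order asked, and still so for the second after the job is handed in, with the robot touching nothing.
Of full1, full2, full3 only 2 to 3 are there at a start; the rules pass over those that are not, and their reading is None.
Of empty1, empty2, empty3 only 2 to 3 are there at a start; the rules pass over those that are not, and their reading is None.
At some moment in a run one of full1, full2, full3 may be knocked a few centimetres aside while the robot is not near it.
Once in a run the grip may slacken for a moment while it holds something.
It also fails if it takes over 210 s, if anything falls off the work surface, if the arm or the gripper's body presses on something with over 40 N, if the wrist force passes 120 N, or if a joint passes its speed limit or range.

## Working session

There is one attempt and no reset: what is moved stays moved. The work goes in short steps, Python scripts to look and compute and a shell command to move; the robot and the scene stay as the last step left them, time stands still between calls to the robot, and variables do not carry over. Pictures are saved under pics/ and viewed, about 12 in all and at most 16, crops included, and the job is handed in when it is done.

```bash
ls; mkdir -p pics
cat > h.py <<'E'
import numpy as np, cv2, sys
from plant import arm
from scipy.spatial.transform import Rotation as R
def cam(n):
    i=arm.camera_info(n); p,d=arm.read_camera(n)
    return p,d,i
def save(n,f):
    p,d,i=cam(n); cv2.imwrite(f'pics/{f}.png',p[:,:,::-1])
    np.savez(f'pics/{f}.npz',p=p,d=d,m=np.array(i['mtx']),r=np.array(i['rvec'],float),t=np.array(i['tvec'],float))
def world(f,u,v,k=1):
    z=np.load(f'pics/{f}.npz'); d=z['d'][v-k:v+k+1,u-k:u+k+1]; d=np.median(d[d>0]) if (d>0).any() else 0
    c=np.linalg.inv(z['m'])@[u,v,1]*d
    return cv2.Rodrigues(z['r'])[0].T@(c-z['t'].ravel())
def cloud(f):
    z=np.load(f'pics/{f}.npz'); d=z['d']; v,u=np.mgrid[:480,:640]
    c=(np.linalg.inv(z['m'])@np.stack([u.ravel(),v.ravel(),np.ones(u.size)]))*d.ravel()
    w=(cv2.Rodrigues(z['r'])[0].T@(c-z['t'].reshape(3,1))).T.reshape(480,640,3)
    w[d==0]=np.nan
    return w,z['p']
def st():
    s=arm.state(); print('t',round(s['clock'],2),'p',np.round(s['eef_pos'],4),'r',np.round(s['tcp_rot'],2),'F',np.round(s['contact_force'],1),'g',np.round(s['finger_gap'],3),'q',np.round(s['joint_pos'],1))
    return s
def crop(f,x0,y0,x1,y1,s,o):
    p=cv2.imread(f'pics/{f}.png')[y0:y1,x0:x1]; cv2.imwrite(f'pics/{o}.png',cv2.resize(p,None,fx=s,fy=s,interpolation=cv2.INTER_CUBIC))
E
python3 - <<'E'
from h import *
s=st(); print(s)
save('top','top0'); save('side','side0')
for n in('top','side','wrist'):
  i=arm.camera_info(n); print(n,i, -cv2.Rodrigues(np.array(i['rvec'],float))[0].T@np.array(i['tvec'],float).ravel())
E
```

```text
pics
t 0.0 p [0.2723 0.5895 0.23  ] r [-9.012e+01  1.000e-02 -2.480e+01] F [0.3 0.4 0.6] g 1.004 q [60.5  7.1 94.6  0.  78.4 -4.7]
{'clock': 0.0, 'joint_pos': array([ 6.04689358e+01,  7.13459149e+00,  9.46349517e+01,  1.28334125e-03,
        7.83518368e+01, -4.73329541e+00]), 'joint_vel': array([ 0.05996275,  0.07358189,  0.07271231, -0.036999  , -0.02691749,
        0.01017248]), 'tau': array([ 5.99403702e-04, -4.23599768e+01, -3.65457487e+01, -1.00337002e-05,
        6.79163524e-03,  1.59720446e-05]), 'eef_pos': array([0.27234326, 0.58951417, 0.23003167]), 'tcp_rot': array([-9.01208623e+01,  1.12680579e-02, -2.47980411e+01]), 'contact_force': array([0.32372745, 0.43903796, 0.59697891]), 'ft_torque': array([0.0456335 , 0.00959052, 0.01641173]), 'finger_gap': 1.0036245142247913}
top {'mtx': array([[433.40714614,   0.        , 327.19088079],
       [  0.        , 433.40714614, 234.86404216],
       [  0.        ,   0.        ,   1.        ]]), 'rvec': array([ 2.16542739, -2.16606326,  0.14544693]), 'tvec': array([0.00177574, 0.5393772 , 1.11178795])} [0.40200185 0.01739022 1.168373  ]
side {'mtx': array([[604.30851345,   0.        , 320.29805897],
       [  0.        , 604.30851345, 250.84006226],
       [  0.        ,   0.        ,   1.        ]]), 'rvec': array([ 0.11797211, -2.70068014,  1.49087746]), 'tvec': array([0.51835628, 0.11547969, 1.78575901])} [0.36983283 1.49101275 1.05407243]
wrist {'mtx': array([[349.99829595,   0.        , 320.86793244],
       [  0.        , 349.99829595, 237.8712693 ],
       [  0.        ,   0.        ,   1.        ]]), 'rvec': array([-2.43443203, -1.55645124, -0.22276602]), 'tvec': array([-0.64792278, -0.03695795,  0.37871421])} [0.20704888 0.619059   0.37214377]
```

View pics/top0.png

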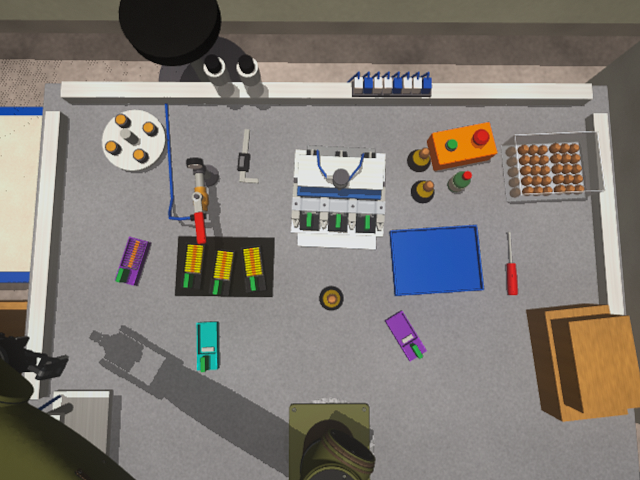

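View pics/side0.png

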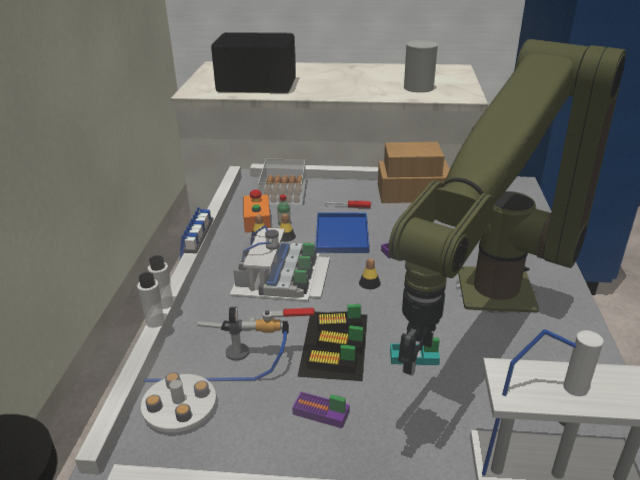

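The top view shows three magazines with yellow vanes and green fins on the mat (≈(194,265), (223,270), (253,268)). There are three magazines in the feeder (fins at (309,222), (338,222), (367,222)), and the blue tray is at (437,260). The red handle at (200,228) lies along the pipe, so the air is on. The look-alikes are purple at (133,260), turquoise at (207,345) and purple at (405,335); all are off the mat and feeder, so I leave them alone. I'll enlarge to confirm.

Run:
```python
from h import *
a=cv2.imread('pics/top0.png')
A=cv2.resize(a[140:310,165:285],None,fx=3.3,fy=3.3,interpolation=2);B=cv2.resize(a[140:310,280:400],None,fx=3.3,fy=3.3,interpolation=2)
cv2.imwrite('pics/c0.png',np.hstack([A,B]))
w,p=cloud('top0')
hsv=cv2.cvtColor(p,cv2.COLOR_RGB2HSV)
def comps(m,name,mn=25):
    n,l,s,c=cv2.connectedComponentsWithStats(m.astype(np.uint8))
    for i in range(1,n):
        if s[i,4]>=mn:
            q=w[l==i]; q=q[~np.isnan(q[:,0])]
            print(name,np.round(c[i]),s[i,4],'med',np.round(np.median(q,0),4),'min',np.round(np.percentile(q,3,axis=0),4),'max',np.round(np.percentile(q,97,axis=0),4))
H,S,V=hsv[...,0],hsv[...,1],hsv[...,2]
comps((H>50)&(H<75)&(S>120)&(V>60),'green')
comps(((H<6)|(H>174))&(S>150)&(V>90),'red')
comps((H>15)&(H<32)&(S>150)&(V>120),'yellow',15)
comps((H>105)&(H<125)&(S>150)&(V>60),'blue',60)
```

```text
green [452. 144.] 73 med [ 0.7728 -0.3234  0.0792] min [ 0.7628 -0.3343  0.0743] max [ 0.7835 -0.3124  0.0825]
green [309. 219.] 63 med [0.575  0.0488 0.0726] min [0.5586 0.0436 0.058 ] max [0.5909 0.0545 0.0765]
green [338. 220.] 63 med [ 0.5726 -0.0254  0.0731] min [ 0.5553 -0.0307  0.0681] max [ 0.5876 -0.0204  0.0772]
green [367. 222.] 68 med [ 0.5677 -0.0997  0.0725] min [ 0.5522 -0.105   0.0671] max [ 0.5839 -0.0947  0.0757]
green [119. 275.] 61 med [0.4346 0.5272 0.0622] min [0.4183 0.5202 0.0588] max [0.4491 0.5339 0.0658]
green [186. 280.] 71 med [0.4206 0.3591 0.0641] min [0.4031 0.3532 0.0224] max [0.4358 0.3783 0.0685]
green [252. 283.] 73 med [0.4129 0.1916 0.0641] min [0.3954 0.1846 0.0238] max [0.4281 0.2037 0.0678]
green [215. 287.] 75 med [0.403  0.2846 0.0634] min [0.3846 0.2773 0.0033] max [0.4205 0.3021 0.0677]
green [417. 351.] 71 med [ 0.2435 -0.2218  0.0623] min [ 0.2287 -0.2337  0.0417] max [ 0.2579 -0.2117  0.0667]
green [203. 364.] 59 med [0.214  0.3107 0.0623] min [0.1973 0.3064 0.0582] max [0.2305 0.3148 0.0654]
red [481. 137.] 190 med [ 0.7848 -0.3921  0.
[... 2066 characters left out ...]
-0.1925  0.0748] max [ 0.9558 -0.1732  0.0959]
blue [427.  82.] 96 med [ 0.9359 -0.2601  0.0894] min [ 0.9225 -0.2682  0.083 ] max [ 0.9562 -0.2506  0.0991]
blue [171. 168.] 290 med [0.7211 0.4317 0.0072] min [0.573  0.3576 0.0024] max [0.9019 0.45   0.0926]
blue [ 21. 110.] 337 med [ 1.0622  1.1459 -0.4072] min [ 1.0471  1.0742 -0.4146] max [ 1.0773  1.2187 -0.4002]
blue [339. 195.] 264 med [ 0.6438 -0.0216  0.0474] min [ 0.6375 -0.1303  0.0434] max [0.6559 0.0764 0.0514]
blue [435. 260.] 5684 med [ 0.4747 -0.2907  0.0036] min [ 0.3919 -0.4008 -0.0008] max [ 0.5571 -0.1792  0.021 ]
blue [ 14. 276.] 289 med [ 0.4431  1.119  -0.4077] min [ 0.4256  1.0697 -0.4138] max [ 0.4578  1.1677 -0.4005]
```

View pics/c0.png

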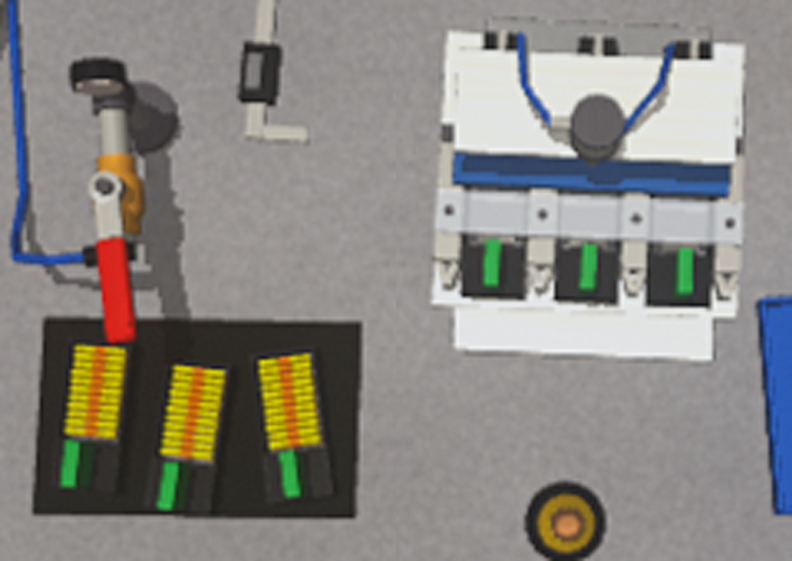

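All three magazines in the feeder are black with green fins and no vanes. All three on the mat are black with yellow/orange vanes. The handle runs from crop (105,187) to (120,340). Next I'll measure the valve, feeder and tray frames.

```bash
cat >> h.py <<'E'
def hsvof(p):
    h=cv2.cvtColor(p,cv2.COLOR_RGB2HSV); return h[...,0].astype(int),h[...,1].astype(int),h[...,2].astype(int)
def rect(q):
    q=np.float32(q[:,:2]*1000); (c,(a,b),an)=cv2.minAreaRect(q)
    if a<b: a,b,an=b,a,an+90
    an=(an+90)%180-90
    return np.round(np.array(c)/1000,4),round(a,1),round(b,1),round(an,2)
def fins(f,mn=25):
    w,p=cloud(f);H,S,V=hsvof(p)
    m=(H>50)&(H<75)&(S>120)&(V>60)&(w[...,2]>0.055)&(w[...,2]<0.2)
    n,l,s,c=cv2.connectedComponentsWithStats(m.astype(np.uint8))
    for i in range(1,n):
        if s[i,4]>=mn:
            q=w[l==i]; t=np.percentile(q[:,2],80); q=q[q[:,2]>t-0.006]
            print('fin px',np.round(c[i]),'top z',round(t,4),'rect',rect(q))
E
python3 - <<'E'
from h import *
fins('top0')
w,p=cloud('top0');H,S,V=hsvof(p)
m=((H<6)|(H>174))&(S>150)&(V>90)&(w[...,2]>0.12)&(w[...,1]>.2)
q=w[m]; print('handle',rect(q),np.median(q[:,2]))
print('hub',world('top0',197,197,1),world('top0',200,241,0))
m=(H>105)&(H<125)&(S>150)&(V>60)&(w[...,1]<-.15)&(w[...,0]<.7)
q=w[m];print('tray all',rect(q)); q2=q[q[:,2]>.017]; print('rim',rect(q2),np.median(q2[:,2]))
m=(V>150)&(S<40)&(w[...,0]>.5)&(w[...,0]<.75)&(abs(w[...,1])<.2)&(w[...,2]<.02)&(w[...,2]>.005)
print('floor z',np.median(w[m][:,2]),rect(w[m]))
E
```

```text
fin px [452. 144.] top z 0.0809 rect (array([ 0.773 , -0.3237]), 23.6, 23.1, -60.94)
fin px [309. 219.] top z 0.0744 rect (array([0.5755, 0.0486]), 32.1, 10.4, 0.21)
fin px [338. 220.] top z 0.0747 rect (array([ 0.5716, -0.0255]), 33.2, 10.4, -0.38)
fin px [367. 222.] top z 0.0741 rect (array([ 0.569 , -0.0999]), 33.5, 10.5, -0.98)
fin px [119. 274.] top z 0.0644 rect (array([0.4346, 0.5272]), 33.5, 12.6, -8.36)
fin px [186. 280.] top z 0.0669 rect (array([0.4207, 0.3587]), 34.9, 11.2, -2.46)
fin px [253. 283.] top z 0.066 rect (array([0.4129, 0.1909]), 34.4, 12.0, 8.21)
fin px [216. 287.] top z 0.0662 rect (array([0.4042, 0.2832]), 33.9, 11.4, -7.27)
fin px [417. 351.] top z 0.0647 rect (array([ 0.2443, -0.2221]), 33.4, 9.9, 30.62)
fin px [203. 364.] top z 0.0644 rect (array([0.214 , 0.3106]), 34.3, 8.5, 1.78)
handle (array([0.5457, 0.3101]), 75.6, 21.6, 7.97) 0.13117413454653168
hub [0.62039334 0.31960616 0.1284044 ] [0.51237386 0.30767044 0.1320065 ]
tray all (array([ 0.4747, -0.2891]), 234.7, 174.7, -86.38)
rim (array([ 0.475 , -0.2892]), 234.8, 173.1, -86.22) 0.020610363269252405
floor z 0.008981815218409555 (array([0.6269, 0.0158]), 365.2, 245.5, -89.95)
```

```bash
cat >> h.py <<'E'
def to(x,y,z,yaw):
    "shift (cm, tool axes now) and remaining turn about tool y (rad), for tool pointing down"
    s=arm.state(); A=R.from_euler('xyz',s['tcp_rot'],degrees=True)
    T=R.from_euler('xyz',[-90,0,yaw],degrees=True)
    d=A.inv().apply(np.array([x,y,z])-s['eef_pos'])*100
    print('t',round(s['clock'],1),'F',np.round(s['contact_force'],1),'g',round(s['finger_gap'],3),'at',np.round(s['eef_pos'],4),'yaw',round(s['tcp_rot'][2],2),'shift cm',np.round(d,2),'turn',np.round((A.inv()*T).as_rotvec(),3))
E
python3 -c "
from h import *
to(.5387,.309,.20,-172.5)"
```

```text
t 0.1 F [ 0.1 -0.2 -0.8] g 1.0 at [0.2724 0.5896 0.2302] yaw -24.8 shift cm [ 35.94   3.04 -14.29] turn [1.000e-03 2.578e+00 2.000e-03]
```

```bash
python3 -m jog '[[[3.6,0.3,-1.43],[0,0,0]],[[3.6,0.3,-1.43],[0,0,0]],[[3.6,0.3,-1.43],[0,0,0]],[[3.6,0.3,-1.43],[0,0,0]],[[3.6,0.3,-1.43],[0,0,0]],[[3.6,0.3,-1.43],[0,0,0]],[[3.6,0.3,-1.43],[0,0,0]],[[3.6,0.3,-1.43],[0,0,0]],[[3.6,0.3,-1.43],[0,0,0]],[[3.6,0.3,-1.43],[0,0,0]]]'
python3 -m jog '[[[0,0,0],[0,0.15,0]],[[0,0,0],[0,0.15,0]],[[0,0,0],[0,0.15,0]],[[0,0,0],[0,0.15,0]],[[0,0,0],[0,0.15,0]],[[0,0,0],[0,0.15,0]],[[0,0,0],[0,0.15,0]],[[0,0,0],[0,0.15,0]],[[0,0,0],[0,0.15,0]],[[0,0,0],[0,0.15,0]],[[0,0,0],[0,0.15,0]],[[0,0,0],[0,0.15,0]]]'
python3 -m jog '[[[0,0,0],[0,0.13,0]],[[0,0,0],[0,0.13,0]],[[0,0,0],[0,0.13,0]],[[0,0,0],[0,0.13,0]],[[0,0,0],[0,0.13,0]],[[0,0,0],[0,0.128,0]],[[0,0,0],[0,0,0]],[[0,0,0],[0,0,0]]]' 0.6
python3 -c "
from h import *
to(.5387,.309,.113,-172.5); save('wrist','w1')"
```

```text
clock: 1.1
eef_pos: [0.5401, 0.3078, 0.2007]
tcp_rot: [-90.0, 0.0, -24.8]
contact_force: [0.3, 1.1, 0.3]
finger_gap: 0.999
clock: 2.3
eef_pos: [0.5391, 0.3091, 0.2006]
tcp_rot: [-90.0, -0.1, -128.3]
contact_force: [-0.2, 0.0, -0.5]
finger_gap: 1.001
clock: 3.1
eef_pos: [0.5392, 0.3091, 0.2009]
tcp_rot: [-90.0, -0.0, -172.4]
contact_force: [0.2, -0.4, -0.5]
finger_gap: 0.6
t 3.1 F [ 0.2 -0.4 -0.5] g 0.6 at [0.5392 0.3091 0.2009] yaw -172.36 shift cm [0.05 8.79 0.  ] turn [-0.     0.003  0.001]
```

View pics/w1.png

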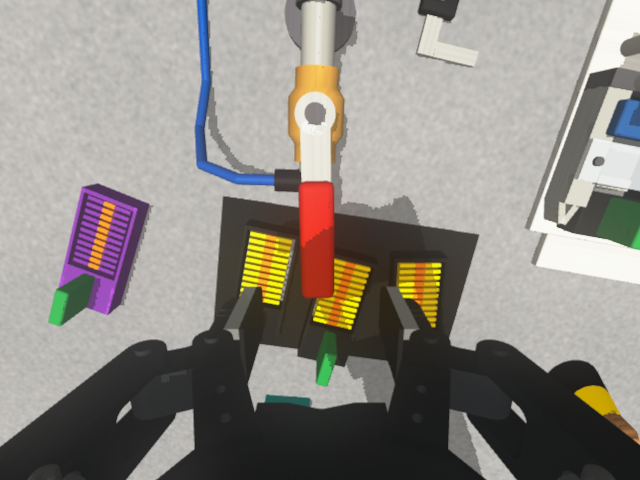

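The wrist view has the handle upright at (316,240), squarely between the fingers (240 and 408). I descend and grip.

```bash
python3 -m jog '[[[0,2.2,0],[0,0,0]],[[0,2.2,0],[0,0,0]],[[0,2.2,0],[0,0,0]],[[0,2.2,0],[0,0,0]],[[0,0,0],[0,0,0]]]'
python3 -m jog '[[[0,0,0],[0,0,0]],[[0,0,0],[0,0,0]],[[0,0,0],[0,0,0]],[[0,0,0],[0,0,0]],[[0,0,0],[0,0,0]],[[0,0,0],[0,0,0]]]' 0.1
python3 -c "
from h import *
s=st(); print(s['ft_torque']); p=s['eef_pos'];a=np.array([.6220,.3204]); print(np.hypot(*(a-p[:2])),np.degrees(np.arctan2(*(a-p[:2])[::-1])))"
```

```text
clock: 3.65
eef_pos: [0.537, 0.3081, 0.1092]
tcp_rot: [-89.9, -0.4, -172.4]
contact_force: [-0.3, 0.4, -0.0]
finger_gap: 0.599
clock: 4.25
eef_pos: [0.5401, 0.3104, 0.1153]
tcp_rot: [-90.1, 0.1, -172.4]
contact_force: [-2.9, 4.2, 5.2]
finger_gap: 0.241
t 4.25 p [0.5401 0.3104 0.1153] r [-9.0110e+01  1.4000e-01 -1.7245e+02] F [-2.9  4.2  5.2] g 0.241 q [2.490e+01 9.200e+00 1.039e+02 1.000e-01 6.680e+01 1.073e+02]
[0.68683453 0.47359536 0.61898468]
0.08252916622557281 6.938657544472609
```

```bash
python3 -m jog '[[[-0.08,0,1.16],[0,-0.14,0]],[[-0.08,0,1.16],[0,-0.14,0]],[[-0.08,0,1.16],[0,-0.14,0]],[[-0.08,0,1.16],[0,-0.14,0]]]'
python3 -m jog '[[[-0.08,0,1.16],[0,-0.14,0]],[[-0.08,0,1.16],[0,-0.14,0]],[[-0.08,0,1.16],[0,-0.14,0]],[[-0.08,0,1.16],[0,-0.14,0]]]'
python3 -m jog '[[[-0.08,0,1.16],[0,-0.14,0]],[[-0.08,0,1.16],[0,-0.14,0]],[[-0.08,0,1.16],[0,-0.14,0]]]'
```

```text
clock: 4.65
eef_pos: [0.5593, 0.2693, 0.1153]
tcp_rot: [-90.1, 0.4, -140.1]
contact_force: [2.5, 12.2, 1.1]
finger_gap: 0.241
clock: 5.05
eef_pos: [0.5973, 0.2445, 0.1153]
tcp_rot: [-89.9, 0.5, -108.1]
contact_force: [0.1, 15.9, 1.9]
finger_gap: 0.243
clock: 5.35
eef_pos: [0.6308, 0.2413, 0.1153]
tcp_rot: [-89.9, 0.5, -84.1]
contact_force: [-22.5, 14.9, 7.8]
finger_gap: 0.242
```

```bash
python3 -m jog '[[[0,0,0.3],[0,-0.03,0]],[[0,0,0.2],[0,0,0]],[[0,0,0],[0,0,0]]]'
python3 -c "
from h import *
st()"
```

```text
clock: 5.65
eef_pos: [0.6306, 0.2415, 0.1152]
tcp_rot: [-90.6, 0.4, -82.8]
contact_force: [-21.6, 9.8, 14.6]
finger_gap: 0.243
t 5.65 p [0.6306 0.2415 0.1152] r [-90.61   0.45 -82.84] F [-21.6   9.8  14.6] g 0.243 q [16.2 15.7 96.2  0.6 68.6  8.8]
```

```bash
python3 -m jog '[[[0,0,0],[0,0,0]],[[0,0,0],[0,0,0]],[[0,0,0],[0,0,0]],[[0,-2.5,0],[0,0,0]],[[0,-3,0],[0,0,0]],[[0,-4,0],[0,0,0]],[[0,-4,0],[0,0,0]],[[0,0,0],[0,0,0]]]' 0.6
python3 - <<'E'
from h import *
st(); save('wrist','w2')
save('top','top1'); w,p=cloud('top1');H,S,V=hsvof(p)
m=((H<6)|(H>174))&(S>150)&(V>90)&(w[...,2]>0.12)&(w[...,1]>.1)&(w[...,2]<.14);print(m.sum(),rect(w[m]) if m.any() else 0)
fins('top1')
to(.534,-.026,.227,-2.5)
E
```

```text
clock: 6.45
eef_pos: [0.6388, 0.238, 0.2572]
tcp_rot: [-89.2, 0.1, -82.6]
contact_force: [-0.4, 0.1, 1.0]
finger_gap: 0.598
t 6.45 p [0.6388 0.238  0.2572] r [-8.922e+01  8.000e-02 -8.262e+01] F [-0.4  0.1  1. ] g 0.598 q [15.9  9.7 89.1 -0.  80.3  8.6]
73 (array([0.6331, 0.2181]), 22.1, 19.3, -83.81)
fin px [452. 144.] top z 0.0806 rect (array([ 0.7726, -0.3234]), 23.2, 22.0, -87.43)
fin px [309. 219.] top z 0.0739 rect (array([0.5755, 0.0487]), 31.6, 10.4, -0.13)
fin px [338. 220.] top z 0.0738 rect (array([ 0.5715, -0.0256]), 33.5, 10.4, -0.19)
fin px [367. 222.] top z 0.0746 rect (array([ 0.569 , -0.0998]), 34.1, 10.4, -1.36)
fin px [119. 275.] top z 0.0639 rect (array([0.4346, 0.5274]), 33.9, 12.0, -14.94)
fin px [253. 282.] top z 0.0664 rect (array([0.413 , 0.1894]), 31.2, 8.2, 7.27)
fin px [417. 351.] top z 0.065 rect (array([ 0.2445, -0.222 ]), 34.8, 9.7, 32.2)
t 6.5 F [-0.6 -0.6 -0.7] g 0.599 at [0.6361 0.2374 0.2501] yaw -82.6 shift cm [ 24.8    2.27 -13.52] turn [-0.003 -1.398  0.002]
```

View pics/w2.png

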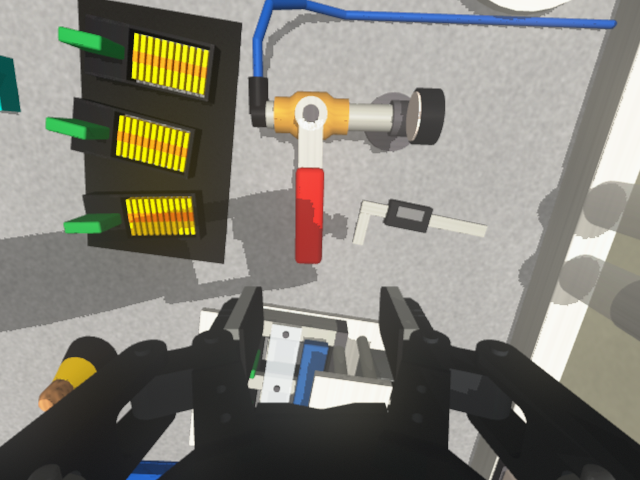

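The wrist view shows the handle at (310,215), square across the pipe (260–430, 112), so the air is off. Next I go over the fin in lane 1.

```bash
python3 -m jog '[[[4.07,0,-1.37],[0,0,0]],[[4.07,0,-1.37],[0,0,0]],[[4.07,0,-1.37],[0,0,0]],[[4.07,0,-1.37],[0,0,0]],[[4.07,0,-1.37],[0,0,0]],[[4.07,0,-1.37],[0,0,0]],[[4.07,0,-1.37],[0,0,0]],[[4.07,0,-1.37],[0,0,0]]]' 0.5
python3 -m jog '[[[0,0.5,0],[0,-0.14,0]],[[0,0.5,0],[0,-0.14,0]],[[0,0.5,0],[0,-0.14,0]],[[0,0.5,0],[0,-0.14,0]],[[0,0.5,0],[0,-0.14,0]],[[0,0.5,0],[0,-0.14,0]],[[0,0.5,0],[0,-0.14,0]],[[0,0.5,0],[0,-0.14,0]],[[0,0.5,0],[0,-0.14,0]],[[0,0.5,0],[0,-0.14,0]],[[0,0,0],[0,0,0]],[[0,0,0],[0,0,0]]]'
python3 - <<'E'
from h import *
save('wrist','w3'); fins('w3'); to(.5695,-.0999,.041,-2.5)
w,p=cloud('w3');H,S,V=hsvof(p)
m=(H>105)&(H<125)&(S>150)&(V>60)&(w[...,0]>.6)&(w[...,0]<.72)&(w[...,1]>-.15);print('bar z',np.nanpercentile(w[m][:,2],[10,50,90]))
E
```

```text
clock: 7.35
eef_pos: [0.5669, -0.101, 0.2456]
tcp_rot: [-90.2, 0.1, -82.6]
contact_force: [0.9, 0.3, 1.2]
finger_gap: 0.497
clock: 8.55
eef_pos: [0.5677, -0.0993, 0.1965]
tcp_rot: [-90.0, 0.2, -2.5]
contact_force: [-0.2, 0.4, 0.6]
finger_gap: 0.501
fin px [322. 228.] top z 0.0737 rect (array([ 0.5661, -0.0998]), 34.4, 10.2, -2.22)
fin px [417. 229.] top z 0.0737 rect (array([ 0.5706, -0.0248]), 34.8, 12.1, -2.74)
fin px [512. 229.] top z 0.0737 rect (array([0.5741, 0.0498]), 35.1, 12.3, -1.63)
t 8.6 F [-0.8  0.5  0.3] g 0.498 at [ 0.5681 -0.0993  0.1972] yaw -2.49 shift cm [ 0.17 15.62 -0.06] turn [-0.     0.    -0.002]
bar z [0.05518882 0.05603622 0.05693374]
```

View pics/w3.png

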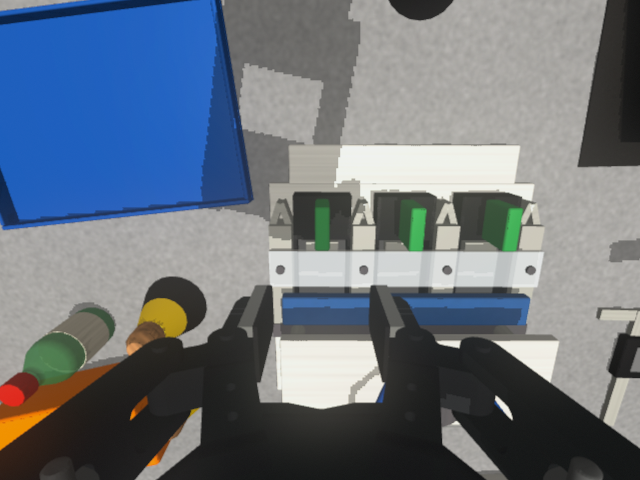

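The wrist view shows the lane fins at (322,225), (417,229) and (512,229). The blue bar has risen to z≈56 mm from 47, so the air is off. I descend on the lane 1 fin and grip.

```bash
python3 -m jog '[[[0,3,0],[0,0,0]],[[0,3,0],[0,0,0]],[[0,3,0],[0,0,0]],[[0,3,0],[0,0,0]],[[0,2,0],[0,0,0]],[[0,1.6,0],[0,0.005,0]],[[0,0,0],[0,0,0]]]'
python3 -m jog '[[[0,0,0],[0,0,0]],[[0,0,0],[0,0,0]],[[0,0,0],[0,0,0]],[[0,0,0],[0,0,0]],[[0,0,0],[0,0,0]],[[0,0,0],[0,0,0]]]' 0
python3 -m jog '[[[-0.5,0,0],[0,0,0]],[[-1,0,0],[0,0,0]],[[-1,0,0],[0,0,0]]]'
python3 -c "
from h import *
st()"
```

```text
clock: 9.3
eef_pos: [0.5668, -0.0988, 0.0398]
tcp_rot: [-89.9, 0.3, -2.7]
contact_force: [-0.7, 0.1, 0.2]
finger_gap: 0.498
clock: 9.9
eef_pos: [0.5699, -0.0995, 0.0441]
tcp_rot: [-90.0, -0.2, -2.6]
contact_force: [-0.5, 0.7, 6.1]
finger_gap: 0.127
clock: 10.2
eef_pos: [0.5454, -0.0986, 0.0441]
tcp_rot: [-90.1, -0.3, -2.6]
contact_force: [16.6, 0.0, 33.7]
finger_gap: 0.13
t 10.2 p [ 0.5454 -0.0986  0.0441] r [-90.06  -0.33  -2.63] F [16.6  0.  33.7] g 0.13 q [ -15.8    6.   115.2    0.    58.5 -103.2]
```

```bash
python3 -m jog '[[[0,-0.15,0],[0,0,0]],[[0,0,0],[0,0,0]]]';python3 -m jog '[[[0,-0.1,0],[0,0,0]],[[0,0,0],[0,0,0]]]'
```

```text
clock: 10.4
eef_pos: [0.5427, -0.0981, 0.0441]
tcp_rot: [-90.0, 0.1, -2.6]
contact_force: [-3.0, 0.5, 7.9]
finger_gap: 0.13
clock: 10.6
eef_pos: [0.5426, -0.098, 0.0441]
tcp_rot: [-90.0, 0.1, -2.6]
contact_force: [-1.7, 0.2, 2.7]
finger_gap: 0.132
```

```bash
python3 -m jog '[[[-1,0,0],[0,0,0]],[[-1.6,0,0],[0,0,0]],[[-1.8,0,0],[0,0,0]],[[-1.8,0,0],[0,0,0]],[[-1.8,0,0],[0,0,0]],[[-1,0,0],[0,0,0]],[[0,0,0],[0,0,0]]]'
python3 -m jog '[[[0,-1,0],[0,0,0]],[[0,-2,0],[0,0,0]],[[0,-2,0],[0,0,0]],[[0,-1,0],[0,-0.055,0]],[[0,0,0],[0,-0.055,0]],[[0,0,0],[0,0,0]]]'
python3 -c "
from h import *
to(.441,-.3595,.0390,3.7)"
```

```text
clock: 11.3
eef_pos: [0.4517, -0.0936, 0.0443]
tcp_rot: [-90.0, 0.2, -2.6]
contact_force: [-1.8, 0.1, 1.1]
finger_gap: 0.127
clock: 11.9
eef_pos: [0.4541, -0.0939, 0.1053]
tcp_rot: [-90.0, 0.0, 3.7]
contact_force: [-0.6, -0.6, -2.6]
finger_gap: 0.13
t 11.9 F [-0.6 -0.6 -2.6] g 0.13 at [ 0.4541 -0.0939  0.1053] yaw 3.68 shift cm [ -3.01   6.62 -26.42] turn [-0. -0. -0.]
```

```bash
python3 -m jog '[[[-0.2,0,-1.4],[0,0,0]],[[-0.4,0,-3],[0,0,0]],[[-0.4,0,-4],[0,0,0]],[[-0.5,0,-4],[0,0,0]],[[-0.5,0,-4],[0,0,0]],[[-0.4,0,-4],[0,0,0]],[[-0.4,0,-3.5],[0,0,0]],[[-0.2,0,-2.5],[0,0,0]],[[0,0,0],[0,0,0]]]'
python3 -m jog '[[[0,2,0],[0,0,0]],[[0,2,0],[0,0,0]],[[0,1.4,0],[0,0,0]],[[0,0.8,0],[0,0,0]],[[0,0.3,0],[0,0,0]],[[0,0,0],[0,0,0]]]'
python3 -c "
from h import *
to(.441,-.3595,.0385,3.7)"
```

```text
clock: 12.8
eef_pos: [0.4399, -0.3631, 0.1045]
tcp_rot: [-90.0, 0.0, 3.4]
contact_force: [-0.8, 0.3, -2.3]
finger_gap: 0.13
clock: 13.4
eef_pos: [0.4408, -0.3592, 0.0398]
tcp_rot: [-90.0, 0.0, 3.7]
contact_force: [0.8, -0.6, -2.3]
finger_gap: 0.131
t 13.4 F [ 0.8 -0.6 -2.3] g 0.131 at [ 0.4408 -0.3592  0.0398] yaw 3.69 shift cm [ 0.02  0.13 -0.03] turn [-0. -0. -0.]
```

```bash
python3 -m jog '[[[0,0.12,0],[0,0,0]],[[0,0,0],[0,0,0]]]'
python3 -m jog '[[[0,0,0],[0,0,0]],[[0,0,0],[0,0,0]],[[0,0,0],[0,0,0]],[[0,0,0],[0,0,0]],[[0,-3,0],[0,0,0]],[[0,-4,0],[0,0,0]],[[0,-3,0],[0,0,0]],[[0,-2,0],[0,0,0]],[[0,0,0],[0,0,0]]]' 0.5
python3 -c "
from h import *
to(.573,-.0252,.0435,-2.8); save('wrist','w4'); fins('w4')"
```

```text
clock: 13.6
eef_pos: [0.4412, -0.3598, 0.0395]
tcp_rot: [-90.1, -0.1, 3.7]
contact_force: [-0.7, 0.5, -2.5]
finger_gap: 0.131
clock: 14.5
eef_pos: [0.4425, -0.3611, 0.163]
tcp_rot: [-90.3, -0.3, 3.7]
contact_force: [-0.2, -0.0, -0.4]
finger_gap: 0.5
t 14.5 F [-0.2 -0.  -0.4] g 0.5 at [ 0.4425 -0.3611  0.163 ] yaw 3.68 shift cm [15.11 11.84 32.75] turn [0.006 0.113 0.006]
fin px [323. 230.] top z 0.0677 rect (array([ 0.4378, -0.3616]), 36.2, 11.4, 4.08)
```

View pics/w4.png

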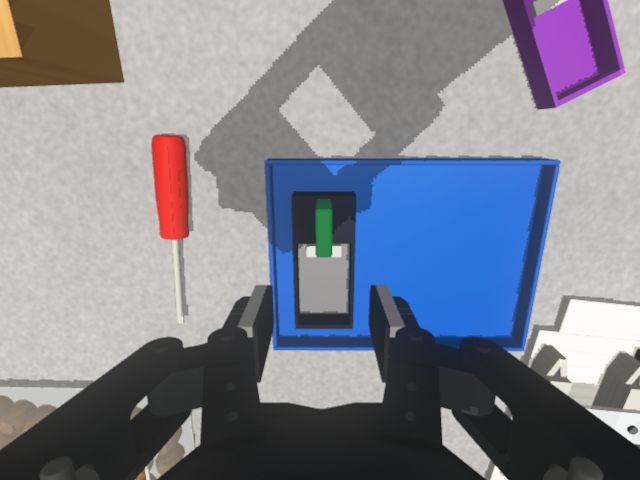

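The empty magazine lies flat in the tray at (323,260), away from the walls. On to lane 2.

```bash
python3 -m jog '[[[0.8,0,1.8],[0,0,0]],[[1.7,0,3.6],[0,0,0]],[[1.8,0,4],[0,0,0]],[[1.8,0,4],[0,0,0]],[[1.8,0,4],[0,0,0]],[[1.8,0,4],[0,0,0]],[[1.8,0,4],[0,0,0]],[[1.8,0,3.65],[0,0,0]],[[1.2,0,2.4],[0,0,0]],[[0.6,0,1.3],[0,0.06,0]],[[0,0,0],[0,0.053,0]],[[0,0,0],[0,0,0]]]'
python3 -c "
from h import *
to(.573,-.0252,.0435,-2.8); save('wrist','w5'); fins('w5')"
```

```text
clock: 15.75
eef_pos: [0.5692, -0.0221, 0.156]
tcp_rot: [-90.0, 0.2, -2.7]
contact_force: [-0.0, -0.7, 0.7]
finger_gap: 0.505
t 15.8 F [-0.  -0.7  0.7] g 0.505 at [ 0.5692 -0.0221  0.156 ] yaw -2.72 shift cm [ 0.44 11.25 -0.3 ] turn [-0.     0.001 -0.004]
fin px [319. 247.] top z 0.0737 rect (array([ 0.5702, -0.0249]), 34.4, 10.2, -2.57)
fin px [429. 247.] top z 0.0737 rect (array([0.5738, 0.0499]), 34.9, 11.9, -3.76)
```

```bash
python3 -m jog '[[[0.4,2,-0.3],[0,0,0]],[[0,3,0],[0,0,0]],[[0,3,0],[0,0,0]],[[0,2,0],[0,0,0]],[[0,1.2,0],[0,0,0]],[[0,0,0],[0,0,0]]]'
python3 -c "
from h import *
st()"
python3 -m jog '[[[0,0,0],[0,0,0]],[[0,0,0],[0,0,0]],[[0,0,0],[0,0,0]],[[0,0,0],[0,0,0]],[[0,0,0],[0,0,0]],[[0,0,0],[0,0,0]]]' 0
python3 -m jog '[[[-0.5,0,0],[0,0,0]],[[-1,0,0],[0,0,0]],[[0,0,0],[0,0,0]]]'
python3 -c "
from h import *
st()"
```

```text
clock: 16.4
eef_pos: [0.5722, -0.0262, 0.044]
tcp_rot: [-90.0, 0.3, -2.8]
contact_force: [-0.1, 0.6, 0.9]
finger_gap: 0.502
t 16.4 p [ 0.5722 -0.0262  0.044 ] r [-89.98   0.28  -2.8 ] F [-0.1  0.6  0.9] g 0.502 q [ -8.    8.6 112.3  -0.   59.4 -95.2]
clock: 17.0
eef_pos: [0.5755, -0.0255, 0.0482]
tcp_rot: [-90.0, -0.2, -2.8]
contact_force: [0.6, 4.7, 4.7]
finger_gap: 0.123
clock: 17.3
eef_pos: [0.5606, -0.0249, 0.0482]
tcp_rot: [-90.0, -0.2, -2.8]
contact_force: [1.4, 4.5, 4.6]
finger_gap: 0.122
t 17.3 p [ 0.5606 -0.0249  0.0482] r [-89.98  -0.25  -2.76] F [1.4 4.5 4.6] g 0.122 q [-8.000e+00  6.500e+00  1.141e+02  1.000e-01  5.910e+01 -9.530e+01]
```

```bash
python3 -m jog '[[[-1,0,-0.05],[0,0,0]],[[-1.6,0,0],[0,0,0]],[[-1.8,0,0],[0,0,0]],[[-1.8,0,0],[0,0,0]],[[-1.8,0,0],[0,0,0]],[[-1.5,0,0],[0,0,0]],[[-0.7,0,0],[0,0,0]],[[0,0,0],[0,0,0]]]'
python3 -m jog '[[[0,-1,0],[0,0,0]],[[0,-2,0],[0,0,0]],[[0,-2,0],[0,0,0]],[[0,-1,0],[0,-0.055,0]],[[0,0,0],[0,-0.058,0]],[[0,0,0],[0,0,0]]]'
python3 -c "
from h import *
to(.4395,-.2916,.0440,3.7)"
```

```text
clock: 18.1
eef_pos: [0.4575, -0.0214, 0.0478]
tcp_rot: [-90.1, -0.1, -2.8]
contact_force: [-3.1, 0.6, 8.5]
finger_gap: 0.128
clock: 18.7
eef_pos: [0.4565, -0.0209, 0.1061]
tcp_rot: [-90.0, 0.2, 3.7]
contact_force: [0.1, 0.6, -2.4]
finger_gap: 0.129
t 18.7 F [ 0.1  0.6 -2.4] g 0.129 at [ 0.4565 -0.0209  0.1061] yaw 3.67 shift cm [ -3.42   6.21 -26.9 ] turn [-0.    -0.001 -0.003]
```

```bash
python3 -m jog '[[[0,0,-1.5],[0,0,0]],[[0,0,-3],[0,0,0]],[[-0.5,0,-4],[0,0,0]],[[-0.7,0,-4],[0,0,0]],[[-0.7,0,-4],[0,0,0]],[[-0.7,0,-4],[0,0,0]],[[-0.5,0,-3.5],[0,0,0]],[[-0.3,0,-2.9],[0,0,0]],[[0,0,0],[0,0,0]]]'
python3 -m jog '[[[0,2,0],[0,0,0]],[[0,2,0],[0,0,0]],[[0,1.4,0],[0,0,0]],[[0,0.7,0],[0,0,0]],[[0,0,0],[0,0,0]],[[0,0,0],[0,0,0]]]'
python3 -c "
from h import *
to(.4395,-.2916,.0430,3.7)"
```

```text
clock: 19.6
eef_pos: [0.4396, -0.2943, 0.1057]
tcp_rot: [-90.0, 0.1, 3.4]
contact_force: [1.2, 0.7, -2.9]
finger_gap: 0.124
clock: 20.2
eef_pos: [0.4411, -0.2915, 0.0461]
tcp_rot: [-90.0, -0.0, 3.7]
contact_force: [0.2, -0.1, -1.9]
finger_gap: 0.127
t 20.2 F [ 0.2 -0.1 -1.9] g 0.127 at [ 0.4411 -0.2915  0.0461] yaw 3.69 shift cm [-0.16  0.31 -0.  ] turn [ 0. -0.  0.]
```

```bash
python3 -m jog '[[[0,0.2,0],[0,0,0]],[[0,0.1,0],[0,0,0]],[[0,0,0],[0,0,0]]]'
python3 -m jog '[[[0,0,0],[0,0,0]],[[0,0,0],[0,0,0]],[[0,0,0],[0,0,0]],[[0,0,0],[0,0,0]],[[0,-3,0],[0,0,0]],[[0,-4,0],[0,0,0]],[[0,-3,0],[0,0,0]],[[0,-2,0],[0,0,0]],[[0,0,0],[0,0,0]]]' 0.45
python3 -c "
from h import *
to(.577,.0499,.0435,-2.8)"
```

```text
clock: 20.5
eef_pos: [0.4408, -0.2916, 0.043]
tcp_rot: [-90.0, -0.0, 3.7]
contact_force: [-0.2, 0.6, -4.1]
finger_gap: 0.124
clock: 21.4
eef_pos: [0.4426, -0.293, 0.1669]
tcp_rot: [-90.3, -0.3, 3.7]
contact_force: [0.4, -1.5, -0.7]
finger_gap: 0.451
t 21.4 F [ 0.4 -1.5 -0.7] g 0.451 at [ 0.4426 -0.293   0.1669] yaw 3.68 shift cm [15.54 12.25 33.43] turn [0.005 0.113 0.006]
```

```bash
python3 -m jog '[[[0.8,0,1.8],[0,0,0]],[[1.7,0,3.6],[0,0,0]],[[1.9,0,4],[0,0,0]],[[1.9,0,4],[0,0,0]],[[1.9,0,4],[0,0,0]],[[1.9,0,4],[0,0,0]],[[1.9,0,4],[0,0,0]],[[1.8,0,4],[0,0,0]],[[1.2,0,2.6],[0,0,0]],[[0.6,0,1.4],[0,0.06,0]],[[0,0,0],[0,0.053,0]],[[0,0,0],[0,0,0]]]'
python3 -c "
from h import *
to(.577,.0499,.0435,-2.8); save('wrist','w6'); fins('w6')"
```

```text
clock: 22.6
eef_pos: [0.5741, 0.0525, 0.1605]
tcp_rot: [-90.0, 0.2, -2.7]
contact_force: [0.7, -0.4, 0.2]
finger_gap: 0.45
t 22.6 F [ 0.7 -0.4  0.2] g 0.45 at [0.5741 0.0525 0.1605] yaw -2.72 shift cm [ 0.34 11.7  -0.25] turn [ 0.     0.001 -0.003]
fin px [319. 243.] top z 0.0738 rect (array([0.5739, 0.0505]), 35.1, 10.5, -3.13)
```

```bash
python3 -m jog '[[[0.3,2,-0.25],[0,0,0]],[[0,3,0],[0,0,0]],[[0,3,0],[0,0,0]],[[0,2.3,0],[0,0,0]],[[0,1.2,0],[0,0,0]],[[0,0,0],[0,0,0]]]'
python3 -m jog '[[[0,0,0],[0,0,0]],[[0,0,0],[0,0,0]],[[0,0,0],[0,0,0]],[[0,0,0],[0,0,0]],[[0,0,0],[0,0,0]],[[0,0,0],[0,0,0]]]' 0
python3 -m jog '[[[-0.5,0,0],[0,0,0]],[[-1,0,0],[0,0,0]],[[0,0,0],[0,0,0]]]'
python3 -c "
from h import *
st()"
```

```text
clock: 23.25
eef_pos: [0.5759, 0.0488, 0.0451]
tcp_rot: [-90.0, 0.3, -2.8]
contact_force: [0.4, 0.2, -0.0]
finger_gap: 0.45
clock: 23.85
eef_pos: [0.579, 0.0495, 0.0492]
tcp_rot: [-90.0, -0.2, -2.8]
contact_force: [-0.2, 3.3, 5.9]
finger_gap: 0.127
clock: 24.15
eef_pos: [0.5637, 0.0502, 0.0491]
tcp_rot: [-90.0, -0.2, -2.8]
contact_force: [1.1, 3.1, 5.7]
finger_gap: 0.124
t 24.15 p [0.5637 0.0502 0.0491] r [-89.98  -0.22  -2.78] F [1.1 3.1 5.7] g 0.124 q [ -0.4   7.  113.4   0.   59.3 -87.6]
```

```bash
python3 -m jog '[[[-1,0,-0.05],[0,0,0]],[[-1.6,0,0],[0,0,0]],[[-1.8,0,0],[0,0,0]],[[-1.8,0,0],[0,0,0]],[[-1.8,0,0],[0,0,0]],[[-1.5,0,0],[0,0,0]],[[-0.7,0,0],[0,0,0]],[[0,0,0],[0,0,0]]]'
python3 -m jog '[[[0,-1,0],[0,0,0]],[[0,-2,0],[0,0,0]],[[0,-2.5,0],[0,0,0]],[[0,-1,0],[0,-0.055,0]],[[0,0,0],[0,-0.058,0]],[[0,0,0],[0,0,0]]]'
python3 -c "
from h import *
to(.435,-.2237,.0440,3.7)"
```

```text
clock: 24.95
eef_pos: [0.4605, 0.0543, 0.0484]
tcp_rot: [-90.0, -0.0, -2.8]
contact_force: [-2.5, 0.6, 10.0]
finger_gap: 0.132
clock: 25.55
eef_pos: [0.4597, 0.0543, 0.1118]
tcp_rot: [-90.0, 0.2, 3.7]
contact_force: [-1.3, 0.6, -2.7]
finger_gap: 0.127
t 25.6 F [-1.3  0.6 -2.7] g 0.127 at [0.4597 0.0543 0.1118] yaw 3.66 shift cm [ -4.22   6.79 -27.59] turn [-0.    -0.001 -0.003]
```

```bash
python3 -m jog '[[[0,0,-1.5],[0,0,0]],[[0,0,-3],[0,0,0]],[[-0.2,0,-4],[0,0,0]],[[-0.5,0,-4],[0,0,0]],[[-0.9,0,-4],[0,0,0]],[[-1,0,-4],[0,0,0]],[[-1,0,-4],[0,0,0]],[[-0.6,0,-3.1],[0,0,0]],[[0,0,0],[0,0,0]]]'
python3 -m jog '[[[0,2,0],[0,0,0]],[[0,2,0],[0,0,0]],[[0,1.5,0],[0,0,0]],[[0,0.9,0],[0,0,0]],[[0,0.2,0],[0,0,0]],[[0,0,0],[0,0,0]]]'
python3 -c "
from h import *
to(.435,-.2237,.0430,3.7)"
```

```text
clock: 26.45
eef_pos: [0.4351, -0.2263, 0.1115]
tcp_rot: [-90.0, 0.2, 3.3]
contact_force: [0.6, 0.3, -1.7]
finger_gap: 0.12
clock: 27.05
eef_pos: [0.4365, -0.2232, 0.0463]
tcp_rot: [-90.0, 0.1, 3.7]
contact_force: [-0.1, 0.1, -1.3]
finger_gap: 0.129
t 27.1 F [-0.1  0.1 -1.3] g 0.129 at [ 0.4365 -0.2232  0.0463] yaw 3.68 shift cm [-0.16  0.33 -0.04] turn [-0.001 -0.    -0.001]
```

```bash
python3 -m jog '[[[0,0.2,0],[0,0,0]],[[0,0.1,0],[0,0,0]],[[0,0,0],[0,0,0]]]'
python3 -m jog '[[[0,0,0],[0,0,0]],[[0,0,0],[0,0,0]],[[0,0,0],[0,0,0]],[[0,0,0],[0,0,0]],[[0,-3,0],[0,0,0]],[[0,-4,0],[0,0,0]],[[0,-4,0],[0,0,0]],[[0,-4,0],[0,0,0]],[[0,0,0],[0,0,0]]]' 0.45
python3 - <<'E'
from h import *
save('wrist','w7'); fins('w7'); save('top','top2'); fins('top2')
w,p=cloud('top2');H,S,V=hsvof(p)
m=((H<6)|(H>174))&(S>150)&(V>90)&(w[...,2]>0.12)&(w[...,1]>.1)&(w[...,2]<.14);print('handle',m.sum(),rect(w[m]))
to(.415,.191,.2,7.5)
E
```

```text
clock: 27.35
eef_pos: [0.437, -0.2238, 0.0441]
tcp_rot: [-90.0, -0.0, 3.7]
contact_force: [-0.2, -0.9, -1.9]
finger_gap: 0.125
clock: 28.25
eef_pos: [0.44, -0.2258, 0.2012]
tcp_rot: [-90.5, -0.6, 3.7]
contact_force: [1.0, -0.2, 0.6]
finger_gap: 0.448
fin px [160. 209.] top z 0.0675 rect (array([ 0.4374, -0.3607]), 35.8, 11.8, 4.66)
fin px [242. 212.] top z 0.0676 rect (array([ 0.4356, -0.293 ]), 35.7, 11.9, 4.66)
fin px [325. 213.] top z 0.0677 rect (array([ 0.4316, -0.2253]), 35.7, 11.3, 3.67)
fin px [175. 453.] top z 0.0851 rect (array([ 0.6714, -0.3541]), 23.3, 9.4, -71.74)
fin px [452. 144.] top z 0.0808 rect (array([ 0.7737, -0.3236]), 24.0, 21.1, 41.91)
fin px [119. 275.] top z 0.0636 rect (array([0.4344, 0.527 ]), 33.5, 10.9, -18.05)
fin px [186. 280.] top z 0.0652 rect (array([0.4208, 0.3588]), 34.7, 12.1, -5.75)
fin px [253. 283.] top z 0.066 rect (array([0.4131, 0.1909]), 34.9, 11.2, 5.76)
fin px [216. 287.] top z 0.066 rect (array([0.4042, 0.2833]), 33.7, 12.2, -7.45)
fin px [203. 364.] top z 0.0638 rect (array([0.2139, 0.3103]), 34.7, 9.1, 0.2)
handle 263 (array([0.6302, 0.245 ]), 75.8, 20.3, -84.87)
t 28.4 F [-1.   0.1 -0.3] g 0.449 at [ 0.4374 -0.2241  0.1951] yaw 3.68 shift cm [ 0.43 -0.57 41.57] turn [ 0.002 -0.067  0.002]
```

View pics/top2.png

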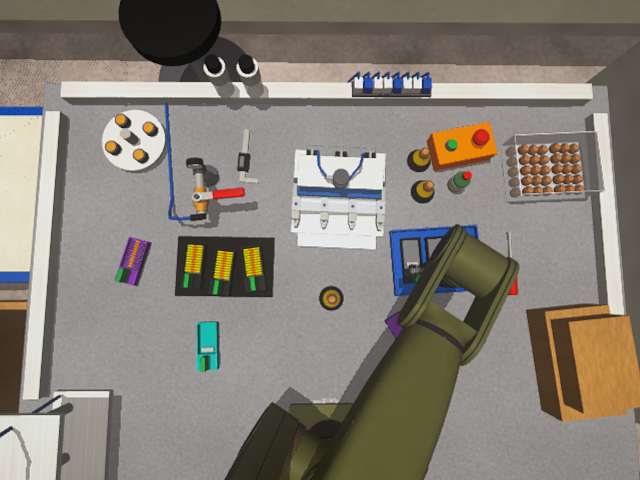

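All three empties lie in the tray, the feeder lanes are bare, and the handle at (222,193) is still shut. The full magazines are where they were. I take the nearest one, with its fin at (253,283).

```bash
python3 -m jog '[[[0,0,2],[0,0,0]],[[0,0,4],[0,0,0]],[[0,0,4.2],[0,0,0]],[[0,0,4.2],[0,0,0]],[[0,0,4.2],[0,0,0]],[[0.1,0,4.2],[0,0,0]],[[0.1,0,4.2],[0,0,0]],[[0.1,0,4.2],[0,0,0]],[[0.1,0,4.2],[0,0,0]],[[0,0,4],[0,0,0]],[[0,0,2.2],[0,-0.03,0]],[[0,0,0],[0,-0.037,0]]]'
python3 -m jog '[[[0,0,0],[0,0,0]],[[0,0,0],[0,0,0]]]'
python3 - <<'E'
from h import *
save('wrist','w8'); fins('w8'); to(.416,.191,.036,7.5)
w,p=cloud('w8');H,S,V=hsvof(p)
m=(V<60)&(w[...,2]>.02)&(w[...,2]<.032)
n,l,s,c=cv2.connectedComponentsWithStats(m.astype(np.uint8))
for i in range(1,n):
    if s[i,4]>300: print(c[i],rect(w[l==i]))
E
```

```text
clock: 29.55
eef_pos: [0.4124, 0.1938, 0.1912]
tcp_rot: [-90.0, 0.2, 7.8]
contact_force: [0.3, -0.3, -0.5]
finger_gap: 0.445
clock: 29.75
eef_pos: [0.4133, 0.1914, 0.192]
tcp_rot: [-90.0, 0.2, 7.5]
contact_force: [-0.4, -0.8, -1.0]
finger_gap: 0.455
fin px [324. 225.] top z 0.0657 rect (array([0.4106, 0.1922]), 35.6, 11.3, 7.93)
fin px [438. 230.] top z 0.0656 rect (array([0.4018, 0.2839]), 35.5, 12.4, -8.29)
fin px [525. 261.] top z 0.0656 rect (array([0.4192, 0.3596]), 36.0, 12.6, -5.59)
t 29.8 F [ 0.7 -0.4  1.1] g 0.452 at [0.4135 0.1912 0.1924] yaw 7.45 shift cm [ 0.28 15.64 -0.05] turn [ 0.    -0.001 -0.002]
[116.85423729 138.85084746] (array([0.3704, 0.0028]), 50.8, 31.1, 6.81)
[409.82623225 220.91060986] (array([0.4284, 0.2803]), 93.6, 51.9, -7.66)
[322.04756512 212.40770102] (array([0.4108, 0.1918]), 52.1, 40.2, -81.86)
[479.68981481 259.05555556] (array([0.4591, 0.356 ]), 120.9, 53.5, -4.89)
[429.03205128 280.76709402] (array([0.4543, 0.3027]), 100.9, 9.7, -11.82)
[327.5620438  296.76155718] (array([0.4707, 0.2001]), 81.1, 51.4, 7.98)
[500.38518519 312.12345679] (array([0.4852, 0.3781]), 67.8, 13.3, -13.24)
```

View pics/w8.png

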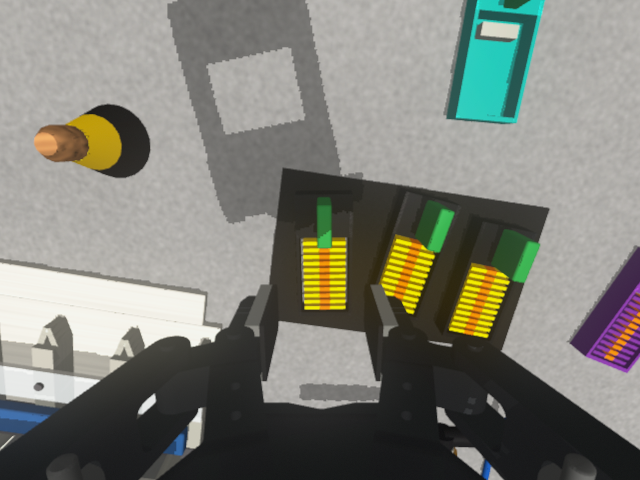

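The wrist view confirms the target: a black case with yellow/orange vanes at (325,275) and its green fin at (324,225), on the mat, centred between the fingers. I descend and grip.

```bash
python3 -m jog '[[[0,3,0],[0,-0.008,0]],[[0,3,0],[0,0,0]],[[0,3,0],[0,0,0]],[[0,3,0],[0,0,0]],[[0,2.2,0],[0,0,0]],[[0,1.4,0],[0,0,0]],[[0,0,0],[0,0,0]]]'
python3 -m jog '[[[0,0,0],[0,0,0]],[[0,0,0],[0,0,0]],[[0,0,0],[0,0,0]],[[0,0,0],[0,0,0]],[[0,0,0],[0,0,0]],[[0,0,0],[0,0,0]]]' 0
python3 -m jog '[[[0,-1,0],[0,0,0]],[[0,-2,0],[0,0,0]],[[0,-3,0],[0,0,0]],[[0,-2,0],[0,0,0]],[[0,0,0],[0,0,0]]]'
python3 - <<'E'
from h import *
L=np.array([.6101,-.0268]) # lane2: fin2 + 40mm
c,s=np.cos(np.radians(-2.8)),np.sin(np.radians(-2.8)); Rm=np.array([[c,-s],[s,c]])
for k in(-1,0,1): print('lane',k+2,'home fin',Rm@[-.04,.075*k]+L,'staged fin',Rm@[-.165,.075*k]+L)
p=Rm@[-.165,.075]+L
to(p[0]+.003,p[1],.1,-2.8)
E
```

```text
clock: 30.5
eef_pos: [0.4119, 0.1903, 0.0349]
tcp_rot: [-90.1, 0.3, 7.9]
contact_force: [0.1, 0.0, -0.9]
finger_gap: 0.448
clock: 31.1
eef_pos: [0.4149, 0.1919, 0.0387]
tcp_rot: [-90.0, -0.1, 8.0]
contact_force: [-0.1, -1.2, 5.0]
finger_gap: 0.129
clock: 31.6
eef_pos: [0.4157, 0.1924, 0.1207]
tcp_rot: [-89.9, -0.3, 8.0]
contact_force: [0.2, 0.3, -1.1]
finger_gap: 0.128
lane 1 home fin [ 0.56648402 -0.09975647] staged fin [ 0.44163325 -0.09365025]
lane 2 home fin [ 0.57014775 -0.02484601] staged fin [ 0.44529699 -0.01873979]
lane 3 home fin [0.57381149 0.05006445] staged fin [0.44896072 0.05617067]
t 31.6 F [ 0.2  0.3 -1.1] g 0.128 at [0.4157 0.1924 0.1207] yaw 7.98 shift cm [  1.68   2.07 -14.  ] turn [-0.002  0.188  0.006]
```

```bash
python3 -m jog '[[[0.2,0,-1.5],[0,0.03,0]],[[0.4,0,-3],[0,0.03,0]],[[0.4,0,-3.5],[0,0.03,0]],[[0.3,0,-3],[0,0.03,0]],[[0.2,0,-2],[0,0.03,0]],[[0,0,0],[0,0.038,0]],[[0,0,0],[0,0,0]],[[0,0,0],[0,0,0]]]'
python3 -c "
from h import *
to(.45,.0550,.050,-2.8); save('side','s1'); crop('s1',220,220,380,360,5,'s1c')"
```

```text
clock: 32.4
eef_pos: [0.4379, 0.0635, 0.1162]
tcp_rot: [-90.0, 0.2, -2.7]
contact_force: [0.6, -0.1, -1.6]
finger_gap: 0.13
t 32.4 F [ 0.6 -0.1 -1.6] g 0.13 at [0.4379 0.0635 0.1162] yaw -2.75 shift cm [ 1.27  6.62 -0.79] turn [ 0.     0.001 -0.003]
```

View pics/s1c.png

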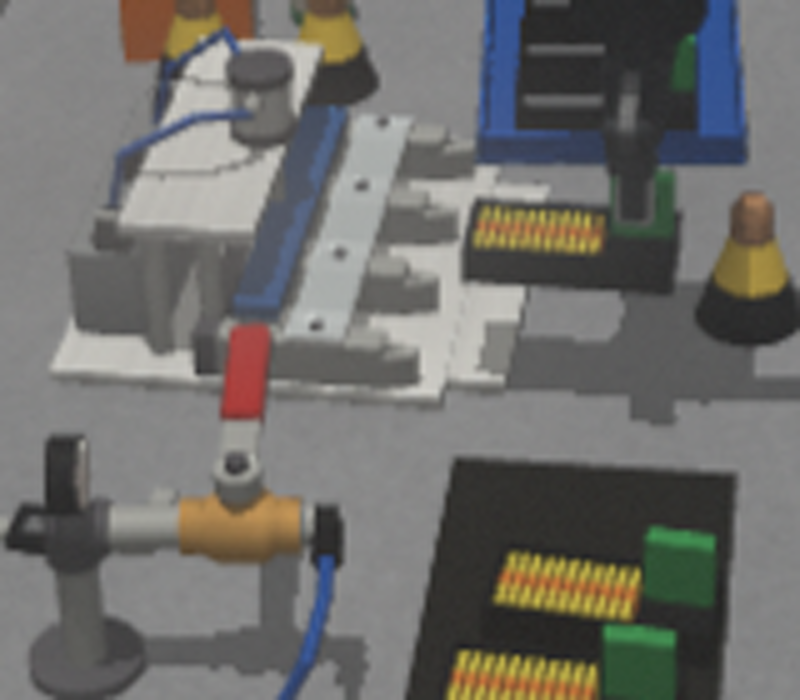

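In the side crop the held magazine (470–680, 200–290) hangs level in front of the left lane, well clear of the shuttlecock (750,270). I lower it and start the insertion.

```bash
python3 -m jog '[[[0.6,1.5,-0.4],[0,0,0]],[[0.67,2.2,-0.4],[0,0,0]],[[0,1.8,0],[0,0,0]],[[0,1,0],[0,0,0]],[[0,0.1,0],[0,0,0]],[[0,0,0],[0,0,0]]]'
python3 -c "
from h import *
to(.45,.0550,.049,-2.8);to(.578,.0495,.049,-2.8)"
```

```text
clock: 33.05
eef_pos: [0.4513, 0.0551, 0.0518]
tcp_rot: [-90.0, 0.0, -2.8]
contact_force: [0.7, 0.6, -2.7]
finger_gap: 0.13
t 33.0 F [ 0.7  0.6 -2.7] g 0.13 at [0.4513 0.0551 0.0518] yaw -2.75 shift cm [-0.13  0.28 -0.02] turn [-0.     0.001 -0.   ]
t 33.0 F [ 0.7  0.6 -2.7] g 0.13 at [0.4513 0.0551 0.0518] yaw -2.75 shift cm [12.69  0.28  0.05] turn [-0.     0.001 -0.   ]
```

```bash
python3 -m jog '[[[0.5,0.25,0],[0,0,0]],[[1,0,0],[0,0,0]],[[1,0,0],[0,0,0]],[[1,0,0],[0,0,0]],[[0,0,0],[0,0,0]]]'
python3 -m jog '[[[1,0,0],[0,0,0]],[[1,0,0],[0,0,0]],[[1,0,0],[0,0,0]],[[0,0,0],[0,0,0]]]'
python3 -c "
from h import *
to(.578,.0495,.049,-2.8)"
```

```text
clock: 33.55
eef_pos: [0.4883, 0.0532, 0.0498]
tcp_rot: [-90.0, -0.1, -2.8]
contact_force: [1.4, 1.1, -2.0]
finger_gap: 0.129
clock: 33.95
eef_pos: [0.5179, 0.0518, 0.0493]
tcp_rot: [-90.0, -0.1, -2.8]
contact_force: [1.9, 3.0, -3.5]
finger_gap: 0.127
t 34.0 F [ 1.9  3.  -3.5] g 0.127 at [0.5179 0.0518 0.0493] yaw -2.8 shift cm [6.01 0.04 0.06] turn [-0.001  0.     0.002]
```

```bash
python3 -m jog '[[[1,0.03,0],[0,0,0]],[[1,0,0],[0,0,0]],[[1,0,0],[0,0,0]],[[1,0,0],[0,0,0]],[[1,0,0],[0,0,0]],[[0.5,0,0],[0,0,0]],[[0,0,0],[0,0,0]]]'
python3 -m jog '[[[0.3,0,0],[0,0,0]],[[0,0,0],[0,0,0]]]'
python3 -m jog '[[[0.25,0,0],[0,0,0]],[[0,0,0],[0,0,0]]]'
```

```text
clock: 34.65
eef_pos: [0.5712, 0.0497, 0.0483]
tcp_rot: [-89.9, 0.1, -2.8]
contact_force: [0.5, 5.9, -4.4]
finger_gap: 0.13
clock: 34.85
eef_pos: [0.5735, 0.0496, 0.0482]
tcp_rot: [-89.9, 0.1, -2.8]
contact_force: [-1.8, 6.1, -3.8]
finger_gap: 0.126
clock: 35.05
eef_pos: [0.5758, 0.0495, 0.0481]
tcp_rot: [-89.9, 0.2, -2.8]
contact_force: [-1.6, 5.0, -2.5]
finger_gap: 0.129
```

```bash
python3 -m jog '[[[0.2,0,0.05],[0,0,0]],[[0,0,0],[0,0,0]]]'
python3 -m jog '[[[0.2,0,0],[0,0,0]],[[0,0,0],[0,0,0]]]'
python3 -m jog '[[[0.2,0,0],[0,0,0]],[[0,0,0],[0,0,0]]]'
```

```text
clock: 35.25
eef_pos: [0.5783, 0.0495, 0.0484]
tcp_rot: [-90.0, 0.1, -2.8]
contact_force: [-1.4, 5.1, -4.8]
finger_gap: 0.13
clock: 35.45
eef_pos: [0.5801, 0.0494, 0.0484]
tcp_rot: [-90.0, 0.1, -2.8]
contact_force: [-2.1, 4.0, -3.1]
finger_gap: 0.129
clock: 35.65
eef_pos: [0.5801, 0.0494, 0.0484]
tcp_rot: [-90.0, 0.4, -2.8]
contact_force: [-10.4, 5.9, 3.0]
finger_gap: 0.128
```

Hard stop at x=0.580 with 10 N. I press slightly, release and check.

```bash
python3 -m jog '[[[0.15,0,0],[0,0,0]],[[0,0,0],[0,0,0]]]'
python3 -m jog '[[[0,0,0],[0,0,0]],[[0,0,0],[0,0,0]],[[0,0,0],[0,0,0]],[[0,0,0],[0,0,0]],[[-0.2,-3,0],[0,0,0]],[[0,-4,0],[0,0,0]],[[0,-4,0],[0,0,0]],[[0,-4,0],[0,0,0]],[[0,0,0],[0,0,0]],[[0,0,0],[0,0,0]]]' 0.45
python3 -c "
from h import *
to(.406,.283,.19,-8); save('wrist','w9'); fins('w9'); save('top','top3'); fins('top3')"
```

```text
clock: 35.85
eef_pos: [0.58, 0.0494, 0.0483]
tcp_rot: [-90.0, 0.6, -2.8]
contact_force: [-17.1, 4.6, 8.6]
finger_gap: 0.13
clock: 36.85
eef_pos: [0.5832, 0.0487, 0.2007]
tcp_rot: [-90.0, -0.2, -2.8]
contact_force: [-0.4, -0.4, -0.3]
finger_gap: 0.449
t 36.9 F [-0.4 -0.4 -0.3] g 0.449 at [0.5832 0.0487 0.2007] yaw -2.8 shift cm [-18.85   0.99  22.54] turn [0.    0.091 0.004]
fin px [322. 218.] top z 0.0738 rect (array([0.5758, 0.0487]), 33.7, 9.6, -2.51)
fin px [452. 144.] top z 0.0805 rect (array([ 0.7728, -0.324 ]), 22.0, 21.4, -89.56)
fin px [309. 219.] top z 0.0749 rect (array([0.5757, 0.0486]), 30.9, 10.3, 0.08)
fin px [470. 272.] top z 0.0686 rect (array([ 0.4402, -0.3611]), 34.6, 12.5, 6.66)
fin px [443. 273.] top z 0.0689 rect (array([ 0.4389, -0.2932]), 33.5, 12.2, 3.48)
fin px [119. 274.] top z 0.0637 rect (array([0.4342, 0.5277]), 33.8, 11.8, -18.75)
fin px [417. 274.] top z 0.0694 rect (array([ 0.434 , -0.2261]), 33.5, 12.1, 4.33)
fin px [186. 280.] top z 0.0661 rect (array([0.4207, 0.3584]), 34.6, 11.6, -6.76)
fin px [216. 287.] top z 0.0665 rect (array([0.4043, 0.2833]), 33.1, 11.6, -2.91)
fin px [417. 351.] top z 0.0655 rect (array([ 0.2439, -0.2222]), 35.4, 9.6, 31.67)
fin px [203. 364.] top z 0.0636 rect (array([0.214 , 0.3103]), 34.4, 9.4, 1.79)
```

Home: the fin reads (0.5757,0.0486), the same as the empty had there. Next is the middle full magazine.

```bash
python3 -m jog '[[[-1,0,1.2],[0,0,0]],[[-2,0,2.3],[0,0,0]],[[-2.8,0,3.3],[0,0.02,0]],[[-2.8,0,3.4],[0,0.02,0]],[[-2.8,0,3.4],[0,0.02,0]],[[-2.8,0.3,3.4],[0,0.02,0]],[[-2.6,0.3,3],[0,0.01,0]],[[-1.6,0.3,1.8],[0,0,0]],[[-0.8,0,0.9],[0,0,0]],[[0,0,0],[0,0,0]],[[0,0,0],[0,0,0]]]'
python3 -c "
from h import *
save('wrist','w10'); fins('w10'); to(.406,.284,.0355,-8)"
```

```text
clock: 38.05
eef_pos: [0.4109, 0.2914, 0.1894]
tcp_rot: [-90.0, 0.0, -7.9]
contact_force: [-0.3, -0.8, -0.3]
finger_gap: 0.448
fin px [626. 215.] top z 0.0636 rect (array([0.433 , 0.5289]), 35.1, 13.5, -13.73)
fin px [312. 217.] top z 0.0657 rect (array([0.4013, 0.2844]), 35.4, 11.0, -8.08)
fin px [409. 226.] top z 0.0656 rect (array([0.4184, 0.3599]), 35.5, 12.4, -5.55)
t 38.1 F [ 0.5 -0.1  0.1] g 0.444 at [0.4113 0.2911 0.1896] yaw -8.0 shift cm [-0.42 15.41 -0.77] turn [ 0.001 -0.    -0.   ]
```

```bash
python3 -m jog '[[[-0.3,2,-0.4],[0,0,0]],[[-0.25,3,-0.35],[0,0,0]],[[0,3,0],[0,0,0]],[[0,3,0],[0,0,0]],[[0,2.7,0],[0,0,0]],[[0,1.7,0],[0,0,0]],[[0,0,0],[0,0,0]]]'
python3 -m jog '[[[0,0,0],[0,0,0]],[[0,0,0],[0,0,0]],[[0,0,0],[0,0,0]],[[0,0,0],[0,0,0]],[[0,0,0],[0,0,0]],[[0,0,0],[0,0,0]]]' 0
python3 -m jog '[[[0,-1,0],[0,0,0]],[[0,-2,0],[0,0,0]],[[0,-3,0],[0,0,0]],[[0,-2.5,0],[0,0,0]],[[0,-0.5,0],[0,0,0]],[[0,0,0],[0,0,0]]]'
python3 -c "
from h import *
to(.452,-.0205,.12,-2.8)"
```

```text
clock: 38.8
eef_pos: [0.4031, 0.283, 0.0329]
tcp_rot: [-90.2, 0.3, -8.1]
contact_force: [-0.1, -0.1, -0.1]
finger_gap: 0.453
clock: 39.4
eef_pos: [0.4058, 0.2857, 0.0374]
tcp_rot: [-89.9, -0.2, -7.9]
contact_force: [1.7, -1.7, 5.9]
finger_gap: 0.13
clock: 40.0
eef_pos: [0.4043, 0.2853, 0.1261]
tcp_rot: [-90.0, -0.0, -7.9]
contact_force: [1.0, 0.2, -2.7]
finger_gap: 0.126
t 40.0 F [ 1.   0.2 -2.7] g 0.126 at [0.4043 0.2853 0.1261] yaw -7.95 shift cm [  8.96   0.6  -29.63] turn [-0.001 -0.09   0.   ]
```

```bash
python3 -m jog '[[[1.2,0,-1.5],[0,0,0]],[[1.7,0,-3],[0,0,0]],[[1.7,0,-3.6],[0,-0.02,0]],[[1.4,0,-3.8],[0,-0.02,0]],[[1,0,-3.8],[0,-0.02,0]],[[0.6,0,-3.8],[0,-0.02,0]],[[0.4,0,-3.6],[0,-0.01,0]],[[0.2,0,-2.8],[0,0,0]],[[0,0,-1.8],[0,0,0]],[[0,0,-0.9],[0,0,0]],[[0,0,0],[0,0,0]],[[0,0,0],[0,0,0]]]'
python3 -c "
from h import *
to(.45,-.0208,.0485,-2.8)"
```

```text
clock: 41.2
eef_pos: [0.4579, -0.0085, 0.1248]
tcp_rot: [-90.0, 0.1, -2.8]
contact_force: [-1.4, 0.4, -2.4]
finger_gap: 0.129
t 41.2 F [-1.4  0.4 -2.4] g 0.129 at [ 0.4579 -0.0085  0.1248] yaw -2.79 shift cm [-0.71  7.63 -1.27] turn [-0.001  0.    -0.002]
```

```bash
python3 -m jog '[[[-0.3,1.5,-0.6],[0,0,0]],[[-0.4,2.2,-0.52],[0,0,0]],[[0,2,0],[0,0,0]],[[0,1.4,0],[0,0,0]],[[0,0.4,0],[0,0,0]],[[0,0,0],[0,0,0]],[[0,0,0],[0,0,0]]]'
python3 -c "
from h import *
to(.45,-.0193,.047,-2.8);to(.578,-.0255,.047,-2.8)"
```

```text
clock: 41.9
eef_pos: [0.4515, -0.0198, 0.0512]
tcp_rot: [-90.0, -0.1, -2.8]
contact_force: [0.5, -0.2, -2.2]
finger_gap: 0.129
t 41.9 F [ 0.5 -0.2 -2.2] g 0.129 at [ 0.4515 -0.0198  0.0512] yaw -2.76 shift cm [-0.15  0.42  0.05] turn [0.    0.001 0.001]
t 41.9 F [ 0.5 -0.2 -2.2] g 0.129 at [ 0.4515 -0.0198  0.0512] yaw -2.76 shift cm [12.67  0.44  0.04] turn [0.    0.001 0.001]
```

```bash
python3 -m jog '[[[0.5,0.4,0.04],[0,0,0]],[[1,0,0],[0,0,0]],[[1,0,0],[0,0,0]],[[1,0,0],[0,0,0]],[[0,0,0],[0,0,0]]]'
python3 -m jog '[[[1,0,0],[0,0,0]],[[1,0,0],[0,0,0]],[[1,0,0],[0,0,0]],[[0,0,0],[0,0,0]]]'
python3 -c "
from h import *
to(.578,-.0255,.047,-2.8)"
```

```text
clock: 42.4
eef_pos: [0.4881, -0.0214, 0.0474]
tcp_rot: [-90.0, -0.1, -2.8]
contact_force: [0.7, 1.0, -2.4]
finger_gap: 0.132
clock: 42.8
eef_pos: [0.5177, -0.0228, 0.0471]
tcp_rot: [-90.0, -0.1, -2.8]
contact_force: [1.1, 1.6, -3.0]
finger_gap: 0.131
t 42.8 F [ 1.1  1.6 -3. ] g 0.131 at [ 0.5177 -0.0228  0.0471] yaw -2.79 shift cm [6.03 0.03 0.02] turn [-0.     0.     0.002]
```

```bash
python3 -m jog '[[[1,0,0],[0,0,0]],[[1,0,0],[0,0,0]],[[1,0,0],[0,0,0]],[[1,0,0],[0,0,0]],[[1,0,0],[0,0,0]],[[0.5,0,0],[0,0,0]],[[0,0,0],[0,0,0]]]'
python3 -m jog '[[[0.2,0,0.03],[0,0,0]],[[0.2,0,0],[0,0,0]],[[0,0,0],[0,0,0]]]'
python3 -m jog '[[[0.2,0,0],[0,0,0]],[[0,0,0],[0,0,0]]]'
python3 -m jog '[[[0.2,0,0],[0,0,0]],[[0,0,0],[0,0,0]]]'
```

```text
clock: 43.5
eef_pos: [0.5721, -0.0252, 0.0468]
tcp_rot: [-90.0, -0.1, -2.8]
contact_force: [2.4, 4.8, -4.6]
finger_gap: 0.132
clock: 43.8
eef_pos: [0.5747, -0.0253, 0.0467]
tcp_rot: [-90.0, 0.0, -2.8]
contact_force: [-1.3, 4.2, -3.4]
finger_gap: 0.132
clock: 44.0
eef_pos: [0.5768, -0.0254, 0.0467]
tcp_rot: [-90.0, 0.0, -2.8]
contact_force: [-1.4, 3.6, -3.4]
finger_gap: 0.132
clock: 44.2
eef_pos: [0.5768, -0.0254, 0.0467]
tcp_rot: [-90.0, 0.3, -2.8]
contact_force: [-11.4, 4.3, 2.2]
finger_gap: 0.132
```

```bash
python3 -m jog '[[[0.15,0,0],[0,0,0]],[[0,0,0],[0,0,0]]]'
python3 -m jog '[[[0,0,0],[0,0,0]],[[0,0,0],[0,0,0]],[[0,0,0],[0,0,0]],[[0,0,0],[0,0,0]],[[-0.2,-3,0],[0,0,0]],[[0,-4,0],[0,0,0]],[[0,-4,0],[0,0,0]],[[0,-4,0],[0,0,0]],[[0,0,0],[0,0,0]],[[0,0,0],[0,0,0]]]' 0.45
python3 -c "
from h import *
to(.422,.359,.19,-5); save('wrist','w11'); fins('w11'); save('top','top4'); fins('top4')"
```

```text
clock: 44.4
eef_pos: [0.5768, -0.0254, 0.0467]
tcp_rot: [-90.0, 0.6, -2.8]
contact_force: [-16.9, 3.9, 8.1]
finger_gap: 0.13
clock: 45.4
eef_pos: [0.5795, -0.0258, 0.1987]
tcp_rot: [-90.0, -0.2, -2.8]
contact_force: [-0.7, -0.4, -0.1]
finger_gap: 0.451
t 45.4 F [-0.7 -0.4 -0.1] g 0.451 at [ 0.5795 -0.0258  0.1987] yaw -2.8 shift cm [-17.61   0.77  37.67] turn [0.001 0.038 0.004]
fin px [33. 38.] top z 0.0676 rect (array([ 0.4325, -0.2252]), 35.7, 14.2, 4.93)
fin px [322. 220.] top z 0.0738 rect (array([ 0.5729, -0.0259]), 34.5, 9.6, -2.89)
fin px [417. 219.] top z 0.0737 rect (array([0.5757, 0.0488]), 34.4, 11.7, -2.15)
fin px [ 12. 437.] top z 0.0798 rect (array([ 0.7649, -0.3271]), 24.0, 9.1, -56.94)
fin px [452. 144.] top z 0.081 rect (array([ 0.7738, -0.3234]), 24.1, 21.9, 46.42)
fin px [338. 221.] top z 0.0735 rect (array([ 0.5717, -0.0268]), 29.0, 7.8, -0.11)
fin px [470. 272.] top z 0.0686 rect (array([ 0.4403, -0.3616]), 35.0, 12.6, 4.42)
fin px [443. 273.] top z 0.0688 rect (array([ 0.4389, -0.2935]), 33.6, 11.1, 4.23)
fin px [119. 275.] top z 0.0639 rect (array([0.4342, 0.5274]), 33.2, 12.5, -19.57)
fin px [417. 275.] top z 0.068 rect (array([ 0.434 , -0.2261]), 33.7, 12.0, 5.31)
fin px [186. 280.] top z 0.066 rect (array([0.4207, 0.3588]), 35.0, 11.8, -2.27)
fin px [417. 351.] top z 0.0647 rect (array([ 0.2436, -0.2223]), 35.1, 9.9, 32.76)
fin px [203. 364.] top z 0.0645 rect (array([0.2139, 0.3105]), 34.6, 8.9, 2.34)
```

Lane 2 is home (0.5717, as before). Next is the last full magazine.

```bash
python3 -m jog '[[[-0.8,0,1.7],[0,0,0]],[[-1.7,0,3.6],[0,0,0]],[[-1.9,0,4.1],[0,0,0]],[[-2,0,4.2],[0,0,0]],[[-2,0,4.2],[0,0,0]],[[-2,0,4.2],[0,0,0]],[[-2,0,4.2],[0,0,0]],[[-1.9,0.2,4.1],[0,0,0]],[[-1.7,0.3,3.6],[0,0.02,0]],[[-1.1,0.3,2.4],[0,0.02,0]],[[-0.5,0,1.2],[0,0,0]],[[0,0,0],[0,0,0]]]'
python3 -m jog '[[[0,0,0],[0,0,0]]]'
python3 -c "
from h import *
save('wrist','w12'); fins('w12'); to(.422,.3595,.0355,-5.3)"
```

```text
clock: 46.7
eef_pos: [0.4205, 0.3588, 0.1876]
tcp_rot: [-90.1, 0.1, -4.9]
contact_force: [0.0, -0.0, -0.4]
finger_gap: 0.448
clock: 46.8
eef_pos: [0.4218, 0.3574, 0.1882]
tcp_rot: [-90.1, 0.0, -5.1]
contact_force: [0.8, 0.7, 0.3]
finger_gap: 0.447
fin px [326. 224.] top z 0.0656 rect (array([0.4185, 0.3604]), 35.8, 11.1, -5.14)
fin px [541. 223.] top z 0.0637 rect (array([0.4328, 0.5292]), 35.0, 12.8, -14.3)
fin px [  7. 427.] top z 0.0734 rect (array([0.5776, 0.0536]), 34.7, 12.0, -20.68)
t 46.9 F [-0.2 -0.4  0.1] g 0.449 at [0.4221 0.3571 0.1885] yaw -5.13 shift cm [-0.03 15.3   0.25] turn [ 0.001  0.003 -0.   ]
```

```bash
python3 -m jog '[[[0,2,0.15],[0,0,0]],[[0,3,0.15],[0,0,0]],[[0,3,0],[0,0,0]],[[0,3,0],[0,0,0]],[[0,2.6,0],[0,0,0]],[[0,1.6,0],[0,0,0]],[[0,0,0],[0,0,0]]]'
python3 -m jog '[[[0,0,0],[0,0,0]],[[0,0,0],[0,0,0]],[[0,0,0],[0,0,0]],[[0,0,0],[0,0,0]],[[0,0,0],[0,0,0]],[[0,0,0],[0,0,0]]]' 0
python3 -m jog '[[[0,-1,0],[0,0,0]],[[0,-2,0],[0,0,0]],[[0,-3,0],[0,0,0]],[[0,-2.5,0],[0,0,0]],[[0,-1,0],[0,0,0]],[[0,0,0],[0,0,0]]]'
python3 -c "
from h import *
to(.4465,-.094,.13,-2.8)"
```

```text
clock: 47.55
eef_pos: [0.4211, 0.3589, 0.0343]
tcp_rot: [-90.2, 0.2, -5.2]
contact_force: [-0.0, -0.5, -0.8]
finger_gap: 0.451
clock: 48.15
eef_pos: [0.4235, 0.3617, 0.0388]
tcp_rot: [-89.9, -0.2, -5.1]
contact_force: [-0.3, -0.8, 6.5]
finger_gap: 0.132
clock: 48.75
eef_pos: [0.4227, 0.3616, 0.1335]
tcp_rot: [-89.9, -0.1, -5.1]
contact_force: [-0.1, -0.6, -1.8]
finger_gap: 0.134
t 48.8 F [-0.1 -0.6 -1.8] g 0.134 at [0.4227 0.3616 0.1335] yaw -5.08 shift cm [  6.4    0.27 -45.17] turn [-0.002 -0.04   0.002]
```

```bash
python3 -m jog '[[[0.5,0,-2],[0,0,0]],[[1,0,-3.5],[0,0,0]],[[1,0,-4.3],[0,0,0]],[[1,0,-4.4],[0,0,0]],[[0.8,0,-4.4],[0,0,0]],[[0.6,0,-4.4],[0,0,0]],[[0.5,0,-4.4],[0,0,0]],[[0.4,0,-4.4],[0,0,0]],[[0.3,0,-4.4],[0,-0.01,0]],[[0.3,0,-4.2],[0,-0.01,0]],[[0,0,-3],[0,-0.01,0]],[[0,0,-1.7],[0,-0.01,0]]]'
python3 -m jog '[[[0,0,0],[0,0,0]],[[0,0,0],[0,0,0]]]'
python3 -c "
from h import *
to(.4465,-.0942,.051,-2.8)"
```

```text
clock: 49.95
eef_pos: [0.4457, -0.0958, 0.1297]
tcp_rot: [-90.0, 0.2, -2.9]
contact_force: [0.1, 1.5, -2.2]
finger_gap: 0.129
clock: 50.15
eef_pos: [0.4464, -0.0936, 0.1302]
tcp_rot: [-89.9, 0.2, -2.9]
contact_force: [0.4, 0.2, -2.2]
finger_gap: 0.132
t 50.1 F [ 0.4  0.2 -2.2] g 0.132 at [ 0.4464 -0.0936  0.1302] yaw -2.86 shift cm [ 0.04  7.92 -0.07] turn [-0.001 -0.001 -0.003]
```

```bash
python3 -m jog '[[[0,1.5,-0.05],[0,0,0]],[[0,2.2,0],[0,0,0]],[[0,2,0],[0,0,0]],[[0,1.5,0],[0,0,0]],[[0,0.6,0],[0,0,0]],[[0,0,0],[0,0,0]],[[0,0,0],[0,0,0]]]'
python3 -c "
from h import *
to(.4465,-.0942,.0483,-2.8);to(.572,-.1004,.048,-2.8)"
```

```text
clock: 50.85
eef_pos: [0.4478, -0.0941, 0.0543]
tcp_rot: [-90.0, -0.0, -2.7]
contact_force: [0.6, -0.9, -2.0]
finger_gap: 0.132
t 50.9 F [ 0.6 -0.9 -2. ] g 0.132 at [ 0.4478 -0.0941  0.0543] yaw -2.75 shift cm [-0.13  0.6  -0.01] turn [0.    0.001 0.001]
t 50.9 F [ 0.6 -0.9 -2. ] g 0.132 at [ 0.4478 -0.0941  0.0543] yaw -2.75 shift cm [12.43  0.64 -0.03] turn [0.    0.001 0.001]
```

```bash
python3 -m jog '[[[0,0.6,0],[0,0,0]],[[0.5,0,0],[0,0,0]],[[1,0,0],[0,0,0]],[[1,0,0],[0,0,0]],[[1,0,0],[0,0,0]],[[0,0,0],[0,0,0]]]'
python3 -m jog '[[[1,0,0],[0,0,0]],[[1,0,0],[0,0,0]],[[1,0,0],[0,0,0]],[[0,0,0],[0,0,0]]]'
python3 -c "
from h import *
to(.572,-.1002,.048,-2.8)"
```

```text
clock: 51.45
eef_pos: [0.4842, -0.0962, 0.0481]
tcp_rot: [-90.0, -0.1, -2.8]
contact_force: [1.5, 1.3, -1.5]
finger_gap: 0.133
clock: 51.85
eef_pos: [0.514, -0.0976, 0.048]
tcp_rot: [-90.0, -0.1, -2.8]
contact_force: [1.8, 2.7, -2.9]
finger_gap: 0.129
t 51.9 F [ 1.8  2.7 -2.9] g 0.129 at [ 0.514  -0.0976  0.048 ] yaw -2.78 shift cm [5.8  0.01 0.02] turn [-0.     0.     0.002]
```

```bash
python3 -m jog '[[[1,0,0.03],[0,0,0]],[[1,0,0],[0,0,0]],[[1,0,0],[0,0,0]],[[1,0,0],[0,0,0]],[[1,0,0],[0,0,0]],[[0.4,0,0],[0,0,0]],[[0,0,0],[0,0,0]]]'
python3 -m jog '[[[0.2,0,0],[0,0,0]],[[0.2,0,0],[0,0,0]],[[0,0,0],[0,0,0]]]'
python3 -m jog '[[[0.2,0,0],[0,0,0]],[[0,0,0],[0,0,0]]]'
python3 -m jog '[[[0.2,0,0],[0,0,0]],[[0,0,0],[0,0,0]]]'
```

```text
clock: 52.55
eef_pos: [0.5675, -0.1, 0.0478]
tcp_rot: [-90.0, -0.1, -2.8]
contact_force: [2.5, 3.9, -3.1]
finger_gap: 0.128
clock: 52.85
eef_pos: [0.57, -0.1001, 0.0477]
tcp_rot: [-90.0, 0.0, -2.8]
contact_force: [-0.7, 3.9, -3.1]
finger_gap: 0.129
clock: 53.05
eef_pos: [0.5719, -0.1002, 0.0476]
tcp_rot: [-90.0, 0.0, -2.8]
contact_force: [-2.2, 5.4, -2.2]
finger_gap: 0.128
clock: 53.25
eef_pos: [0.5739, -0.1003, 0.0476]
tcp_rot: [-90.0, 0.0, -2.8]
contact_force: [-2.0, 5.2, -2.8]
finger_gap: 0.128
```

```bash
python3 -m jog '[[[0.2,0,0],[0,0,0]],[[0,0,0],[0,0,0]]]'
python3 -m jog '[[[0.15,0,0],[0,0,0]],[[0,0,0],[0,0,0]]]'
```

```text
clock: 53.45
eef_pos: [0.5741, -0.1003, 0.0475]
tcp_rot: [-90.0, 0.3, -2.8]
contact_force: [-10.0, 4.6, 2.3]
finger_gap: 0.125
clock: 53.65
eef_pos: [0.5741, -0.1002, 0.0475]
tcp_rot: [-90.0, 0.6, -2.8]
contact_force: [-16.0, 4.7, 8.0]
finger_gap: 0.128
```

```bash
python3 -m jog '[[[0,0,0],[0,0,0]],[[0,0,0],[0,0,0]],[[0,0,0],[0,0,0]],[[0,0,0],[0,0,0]],[[-0.2,-3,0],[0,0,0]],[[0,-4,0],[0,0,0]],[[0,-4,0],[0,0,0]],[[0,-4,0],[0,0,0]],[[0,-3,0],[0,0,0]],[[0,0,0],[0,0,0]],[[0,0,0],[0,0,0]]]' 0.6
python3 - <<'E'
from h import *
save('wrist','w13'); fins('w13'); save('top','top5'); fins('top5')
w,p=cloud('top5');H,S,V=hsvof(p)
m=((H<6)|(H>174))&(S>150)&(V>90)&(w[...,2]>0.12)&(w[...,1]>.1)&(w[...,2]<.14);print('handle',m.sum(),rect(w[m]))
to(.631,.240,.21,-82.5)
E
```

```text
clock: 54.75
eef_pos: [0.5764, -0.1008, 0.2289]
tcp_rot: [-90.0, -0.1, -2.8]
contact_force: [-0.0, 0.4, 0.0]
finger_gap: 0.596
fin px [157.  47.] top z 0.0676 rect (array([ 0.4326, -0.2253]), 35.2, 12.6, 3.68)
fin px [74. 57.] top z 0.0675 rect (array([ 0.4363, -0.2926]), 35.2, 12.9, 3.24)
fin px [ 4. 76.] top z 0.0616 rect (array([ 0.4446, -0.3553]), 24.9, 7.5, -13.98)
fin px [410. 189.] top z 0.0738 rect (array([ 0.5535, -0.0252]), 34.4, 11.6, -2.26)
fin px [494. 211.] top z 0.0737 rect (array([0.5758, 0.0485]), 34.9, 11.7, -3.05)
fin px [322. 211.] top z 0.0738 rect (array([ 0.5692, -0.1012]), 33.2, 9.6, -2.65)
fin px [122. 413.] top z 0.0795 rect (array([ 0.7704, -0.3187]), 17.1, 5.4, -47.51)
fin px [452. 144.] top z 0.081 rect (array([ 0.7732, -0.3233]), 23.2, 22.1, -83.02)
fin px [309. 219.] top z 0.0749 rect (array([0.5771, 0.0485]), 33.5, 10.4, -0.5)
fin px [368. 218.] top z 0.0736 rect (array([ 0.5777, -0.1015]), 18.0, 10.4, -10.34)
fin px [338. 228.] top z 0.0745 rect (array([ 0.5547, -0.0254]), 31.3, 10.4, -0.15)
fin px [470. 272.] top z 0.0684 rect (array([ 0.4413, -0.3615]), 33.1, 11.4, 2.04)
fin px [443. 273.] top z 0.0691 rect (array([ 0.4389, -0.294 ]), 33.5, 12.0, 4.45)
fin px [119. 275.] top z 0.0641 rect (array([0.4344, 0.5273]), 33.9, 11.4, -15.56)
fin px [417. 275.] top z 0.0688 rect (array([ 0.4339, -0.2259]), 32.9, 11.0, -0.95)
fin px [417. 351.] top z 0.0641 rect (array([ 0.2437, -0.2225]), 34.6, 9.8, 31.16)
fin px [203. 364.] top z 0.064 rect (array([0.2144, 0.3104]), 34.1, 9.1, 2.15)
handle 261 (array([0.6303, 0.2448]), 75.9, 20.4, -85.17)
t 54.9 F [-0.1  0.2 -0.4] g 0.601 at [ 0.575  -0.1004  0.2261] yaw -2.8 shift cm [ 3.93  1.61 34.27] turn [ 1.000e-03  1.391e+00 -2.000e-03]
```

View pics/w13.png

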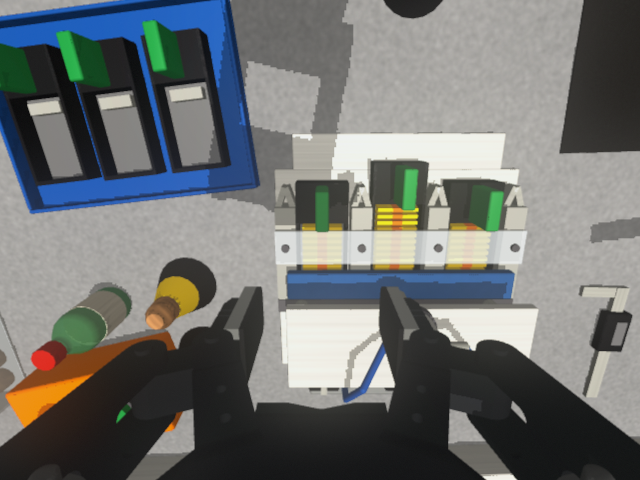

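The wrist view shows lanes 1 and 3 home (fins (322,208), (494,210)). The middle magazine (fin (410,188)) was knocked about 18 mm back. I regrip it and push it home.

```bash
python3 -m jog '[[[-0.6,1,2],[0,0,0]],[[-0.8,2,3],[0,0,0]],[[-0.7,2,2.45],[0,0,0]],[[0,2,0],[0,0,0]],[[0,0,0],[0,0,0]],[[0,0,0],[0,0,0]]]' 0.45
python3 -c "
from h import *
save('wrist','w14'); fins('w14');to(.5575,-.025,.0445,-2.8)"
```

```text
clock: 55.45
eef_pos: [0.5576, -0.0251, 0.1564]
tcp_rot: [-90.0, 0.2, -2.8]
contact_force: [0.7, 0.3, -0.3]
finger_gap: 0.452
fin px [ 5. 77.] top z 0.0616 rect (array([ 0.4372, -0.2189]), 28.0, 7.4, -12.32)
fin px [322. 239.] top z 0.0738 rect (array([ 0.5531, -0.025 ]), 34.3, 10.3, -2.45)
fin px [214. 266.] top z 0.0738 rect (array([ 0.5687, -0.1009]), 34.5, 11.9, -1.29)
fin px [431. 265.] top z 0.0737 rect (array([0.5761, 0.0487]), 35.2, 12.2, -2.57)
t 55.5 F [-0.6  0.1  0.8] g 0.45 at [ 0.5585 -0.0254  0.1577] yaw -2.82 shift cm [-0.1  11.32  0.04] turn [ 0.    -0.    -0.001]
```

```bash
python3 -m jog '[[[0,2,0],[0,0,0]],[[0,3,0],[0,0,0]],[[0,3,0],[0,0,0]],[[0,2.1,0],[0,0,0]],[[0,1.2,0],[0,0,0]],[[0,0,0],[0,0,0]]]'
python3 -m jog '[[[0,0,0],[0,0,0]],[[0,0,0],[0,0,0]],[[0,0,0],[0,0,0]],[[0,0,0],[0,0,0]],[[0,0,0],[0,0,0]],[[0,0,0],[0,0,0]]]' 0
python3 -m jog '[[[0.5,0,0],[0,0,0]],[[0.8,0,0],[0,0,0]],[[0.3,0,0],[0,0,0]],[[0,0,0],[0,0,0]]]'
python3 -m jog '[[[0.2,0,0],[0,0,0]],[[0,0,0],[0,0,0]]]'
python3 -m jog '[[[0.2,0,0],[0,0,0]],[[0,0,0],[0,0,0]]]'
```

```text
clock: 56.1
eef_pos: [0.5579, -0.0254, 0.0439]
tcp_rot: [-90.0, 0.1, -2.8]
contact_force: [-0.2, 0.8, 0.1]
finger_gap: 0.449
clock: 56.7
eef_pos: [0.56, -0.0246, 0.0468]
tcp_rot: [-90.0, -0.2, -2.8]
contact_force: [0.2, 4.3, 6.5]
finger_gap: 0.129
clock: 57.1
eef_pos: [0.5737, -0.0252, 0.0468]
tcp_rot: [-90.0, 0.2, -2.8]
contact_force: [-9.1, 5.6, 14.7]
finger_gap: 0.13
clock: 57.3
eef_pos: [0.5753, -0.0252, 0.0467]
tcp_rot: [-90.0, 0.2, -2.8]
contact_force: [-12.2, 5.4, 14.6]
finger_gap: 0.126
clock: 57.5
eef_pos: [0.5773, -0.0253, 0.0468]
tcp_rot: [-90.0, 0.2, -2.8]
contact_force: [-11.9, 5.1, 13.5]
finger_gap: 0.128
```

```bash
python3 -m jog '[[[0,-0.1,0],[0,0,0]],[[0.2,0,0],[0,0,0]],[[0,0,0],[0,0,0]]]'
python3 -m jog '[[[0.2,0,0],[0,0,0]],[[0,0,0],[0,0,0]]]'
python3 -m jog '[[[0.2,0,0],[0,0,0]],[[0,0,0],[0,0,0]]]'
```

```text
clock: 57.8
eef_pos: [0.5792, -0.0255, 0.0468]
tcp_rot: [-90.0, 0.2, -2.8]
contact_force: [-9.1, 4.0, 9.6]
finger_gap: 0.13
clock: 58.0
eef_pos: [0.5793, -0.0255, 0.0468]
tcp_rot: [-90.0, 0.5, -2.8]
contact_force: [-17.0, 4.0, 16.4]
finger_gap: 0.125
clock: 58.2
eef_pos: [0.5793, -0.0254, 0.0467]
tcp_rot: [-90.0, 0.8, -2.8]
contact_force: [-25.7, 4.7, 20.7]
finger_gap: 0.128
```

```bash
python3 -m jog '[[[-0.2,0,0],[0,0,0]],[[0,0,0],[0,0,0]],[[0,0,0],[0,0,0]]]' 0.45
python3 -m jog '[[[0,0,0],[0,0,0]],[[0,0,0],[0,0,0]],[[0,-3,0],[0,0,0]],[[0,-4,0],[0,0,0]],[[0,-4,0],[0,0,0]],[[0,-4,0],[0,0,0]],[[0,-2,0],[0,0,0]],[[0,0,0],[0,0,0]],[[0,0,0],[0,0,0]]]' 0.45
python3 - <<'E'
from h import *
save('wrist','w15'); fins('w15')
to(.631,.240,.21,-82.5)
E
```

```text
clock: 58.5
eef_pos: [0.5827, -0.0266, 0.0459]
tcp_rot: [-90.0, -0.0, -2.8]
contact_force: [-0.0, 0.1, -0.3]
finger_gap: 0.447
clock: 59.4
eef_pos: [0.5824, -0.0263, 0.2155]
tcp_rot: [-90.0, 0.0, -2.8]
contact_force: [0.2, 0.5, -0.0]
finger_gap: 0.445
fin px [50. 40.] top z 0.0676 rect (array([ 0.4327, -0.225 ]), 35.0, 14.0, 4.56)
fin px [232. 212.] top z 0.0738 rect (array([ 0.5693, -0.1009]), 35.0, 10.4, -3.59)
fin px [322. 212.] top z 0.0737 rect (array([ 0.5725, -0.026 ]), 34.2, 10.1, -3.05)
fin px [412. 212.] top z 0.0737 rect (array([0.5763, 0.0488]), 34.4, 11.6, -1.92)
fin px [ 27. 423.] top z 0.0797 rect (array([ 0.7675, -0.3263]), 25.3, 14.3, -56.33)
t 59.5 F [ 0.2  0.5 -0.3] g 0.448 at [ 0.5817 -0.0262  0.2141] yaw -2.8 shift cm [ 3.63  0.41 26.83] turn [ 0.002  1.391 -0.002]
```

All three are home and in line. Now the valve.

```bash
python3 -m jog '[[[0.3,0,2],[0,0,0]],[[0.5,0,3.8],[0,0,0]],[[0.6,0,4.2],[0,0,0]],[[0.6,0,4.2],[0,0,0]],[[0.6,0,4.2],[0,0,0]],[[0.5,0,4.2],[0,0,0]],[[0.5,0,2.8],[0,0,0]],[[0,0,1.4],[0,0,0]]]' 0.6
python3 -m jog '[[[0,0,0],[0,0.14,0]],[[0,0,0],[0,0.14,0]],[[0,0,0],[0,0.14,0]],[[0,0,0],[0,0.14,0]],[[0,0,0],[0,0.14,0]],[[0,0,0],[0,0.14,0]],[[0,0,0],[0,0.14,0]],[[0,0,0],[0,0.14,0]],[[0,0,0],[0,0.14,0]],[[0,0,0],[0,0.13,0]],[[0,0,0],[0,0,0]],[[0,0,0],[0,0,0]]]'
python3 - <<'E'
from h import *
save('wrist','w16'); w,p=cloud('w16');H,S,V=hsvof(p)
m=((H<6)|(H>174))&(S>150)&(V>90)&(w[...,2]>0.12)&(w[...,2]<.14);print('handle',m.sum(),rect(w[m]))
to(.631,.240,.113,-83)
E
```

```text
clock: 60.25
eef_pos: [0.6304, 0.2417, 0.2126]
tcp_rot: [-90.1, 0.2, -2.7]
contact_force: [-0.6, -0.2, 0.2]
finger_gap: 0.6
clock: 61.45
eef_pos: [0.6309, 0.2389, 0.2145]
tcp_rot: [-90.1, -0.0, -82.3]
contact_force: [0.5, 0.7, 0.3]
finger_gap: 0.601
handle 3391 (array([0.6299, 0.2457]), 76.7, 21.3, -84.0)
t 61.5 F [-0.2 -0.1 -0.9] g 0.6 at [0.6311 0.2391 0.2148] yaw -82.34 shift cm [-0.1  10.18  0.02] turn [0.002 0.012 0.   ]
```

```bash
python3 -m jog '[[[0,2.5,0],[0,0.012,0]],[[0,2.6,0],[0,0,0]],[[0,2.6,0],[0,0,0]],[[0,2.5,0],[0,0,0]],[[0,0,0],[0,0,0]]]'
python3 -m jog '[[[0,0,0],[0,0,0]],[[0,0,0],[0,0,0]],[[0,0,0],[0,0,0]],[[0,0,0],[0,0,0]],[[0,0,0],[0,0,0]],[[0,0,0],[0,0,0]]]' 0.1
python3 -m jog '[[[-0.08,0,-1.16],[0,0.14,0]],[[-0.08,0,-1.16],[0,0.14,0]],[[-0.08,0,-1.16],[0,0.14,0]],[[-0.08,0,-1.16],[0,0.14,0]]]'
```

```text
clock: 62.0
eef_pos: [0.6283, 0.2386, 0.1085]
tcp_rot: [-90.5, -0.1, -83.1]
contact_force: [-0.6, 0.2, -0.7]
finger_gap: 0.601
clock: 62.6
eef_pos: [0.6305, 0.2397, 0.116]
tcp_rot: [-90.1, 0.0, -83.2]
contact_force: [-6.9, -1.5, 3.6]
finger_gap: 0.246
clock: 63.0
eef_pos: [0.5858, 0.2473, 0.1161]
tcp_rot: [-90.0, 0.0, -115.4]
contact_force: [-2.5, 1.5, 0.3]
finger_gap: 0.242
```

```bash
python3 -m jog '[[[-0.08,0,-1.16],[0,0.14,0]],[[-0.08,0,-1.16],[0,0.14,0]],[[-0.08,0,-1.16],[0,0.14,0]],[[-0.08,0,-1.16],[0,0.14,0]]]'
python3 -m jog '[[[-0.08,0,-1.16],[0,0.14,0]],[[-0.08,0,-1.16],[0,0.14,0]],[[-0.08,0,-1.1],[0,0.13,0]],[[0,0,0],[0,0,0]]]'
python3 -m jog '[[[0,0,-0.25],[0,0.02,0]],[[0,0,0],[0,0,0]]]'
```

```text
clock: 63.4
eef_pos: [0.5507, 0.2781, 0.116]
tcp_rot: [-90.0, 0.0, -147.5]
contact_force: [-3.7, 1.7, 0.6]
finger_gap: 0.239
clock: 63.8
eef_pos: [0.5382, 0.3113, 0.116]
tcp_rot: [-90.2, -0.0, -170.8]
contact_force: [-6.8, 1.7, 2.0]
finger_gap: 0.239
clock: 64.0
eef_pos: [0.538, 0.3126, 0.116]
tcp_rot: [-90.1, -0.1, -171.9]
contact_force: [-6.9, 1.6, 3.4]
finger_gap: 0.244
```

```bash
python3 -m jog '[[[0,0,-0.25],[0,0.02,0]],[[0,0,0],[0,0,0]]]'
python3 -m jog '[[[0,0,-0.25],[0,0.02,0]],[[0,0,0],[0,0,0]]]'
```

```text
clock: 64.2
eef_pos: [0.5378, 0.3146, 0.116]
tcp_rot: [-90.0, -0.1, -173.0]
contact_force: [-7.4, -0.8, 3.4]
finger_gap: 0.241
clock: 64.4
eef_pos: [0.5377, 0.3154, 0.116]
tcp_rot: [-89.8, -0.1, -174.1]
contact_force: [-6.1, -6.2, 5.4]
finger_gap: 0.241
```

```bash
python3 -m jog '[[[0,0,-0.25],[0,0,0]],[[0,0,0],[0,0,0]]]'
python3 -m jog '[[[0,0,-0.2],[0,0,0]],[[0,0,0],[0,0,0]]]'
```

```text
clock: 64.6
eef_pos: [0.5377, 0.3155, 0.116]
tcp_rot: [-89.6, -0.2, -174.1]
contact_force: [-6.9, -14.9, 6.0]
finger_gap: 0.238
clock: 64.8
eef_pos: [0.5376, 0.3157, 0.1159]
tcp_rot: [-89.3, -0.2, -174.1]
contact_force: [-7.2, -21.3, 8.3]
finger_gap: 0.238
```

```bash
python3 -m jog '[[[0,0,0.25],[0,0,0]],[[0,0,0.25],[0,0,0]],[[0,0,0],[0,0,0]],[[0,0,0],[0,0,0]],[[0,0,0],[0,0,0]]]' 0.6
python3 -m jog '[[[0,-2.5,0],[0,0,0]],[[0,-3,0],[0,0,0]],[[0,-4,0],[0,0,0]],[[0,-4,0],[0,0,0]],[[0,0,0],[0,0,0]],[[0,0,0],[0,0,0]]]'
python3 - <<'E'
from h import *
save('wrist','w17'); w,p=cloud('w17');H,S,V=hsvof(p)
m=((H<6)|(H>174))&(S>150)&(V>90)&(w[...,2]>0.12)&(w[...,2]<.14);print('handle',m.sum(),rect(w[m]))
w,p=cloud('w1');H,S,V=hsvof(p)
m=((H<6)|(H>174))&(S>150)&(V>90)&(w[...,2]>0.12)&(w[...,2]<.14);print('handle at start (wrist)',rect(w[m]))
save('side','s2'); save('top','top6'); fins('top6')
for f in('top0','top2','top6'):
  w,p=cloud(f);H,S,V=hsvof(p)
  m=(H>105)&(H<125)&(S>150)&(V>60)&(w[...,0]>.6)&(w[...,0]<.7)&(abs(w[...,1])<.13)&(w[...,2]>.03);print(f,'bar z',np.nanmedian(w[m][:,2]))
st()
E
```

```text
clock: 65.3
eef_pos: [0.5386, 0.3164, 0.1143]
tcp_rot: [-90.0, 0.0, -174.2]
contact_force: [0.4, -0.2, 0.2]
finger_gap: 0.604
clock: 65.9
eef_pos: [0.539, 0.3165, 0.2505]
tcp_rot: [-90.1, 0.2, -174.2]
contact_force: [0.7, -0.6, -0.3]
finger_gap: 0.598
handle 2635 (array([0.545, 0.315]), 76.0, 21.6, 5.88)
handle at start (wrist) (array([0.5452, 0.3119]), 76.5, 21.7, 8.2)
fin px [452. 144.] top z 0.0811 rect (array([ 0.7725, -0.323 ]), 23.2, 22.0, 83.94)
fin px [309. 219.] top z 0.0737 rect (array([0.5771, 0.0487]), 33.9, 10.4, 0.19)
fin px [338. 220.] top z 0.0742 rect (array([ 0.5743, -0.0268]), 33.8, 7.9, -0.43)
fin px [367. 221.] top z 0.0745 rect (array([ 0.5706, -0.1022]), 31.4, 10.3, -1.57)
fin px [470. 272.] top z 0.0689 rect (array([ 0.4409, -0.3614]), 33.3, 11.6, 6.78)
fin px [443. 273.] top z 0.0685 rect (array([ 0.4389, -0.2934]), 33.4, 11.8, 3.12)
fin px [417. 274.] top z 0.0685 rect (array([ 0.434 , -0.2259]), 33.5, 11.4, 4.15)
fin px [417. 351.] top z 0.0642 rect (array([ 0.2442, -0.2221]), 34.6, 9.7, 31.09)
top0 bar z 0.04782386140567875
top2 bar z 0.05600059009035705
top6 bar z 0.04763385895161415
t 66.05 p [0.5375 0.3157 0.2465] r [ -89.93   -0.19 -174.22] F [-0.4 -0.3  0.1] g 0.598 q [ 25.5   3.4  97.1   0.   79.8 109.7]
```

View pics/w17.png

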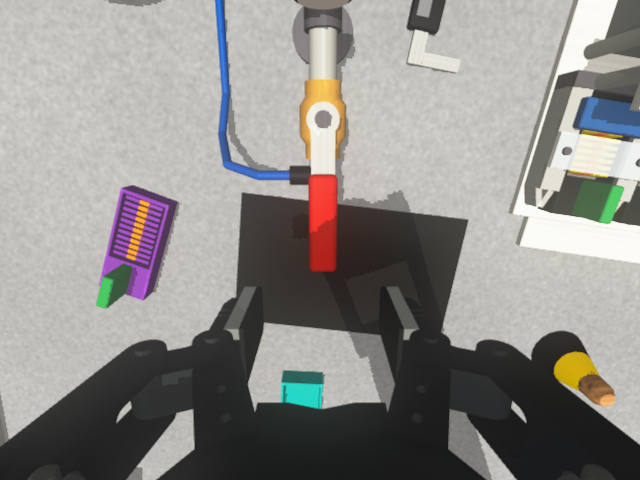

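View pics/top6.png

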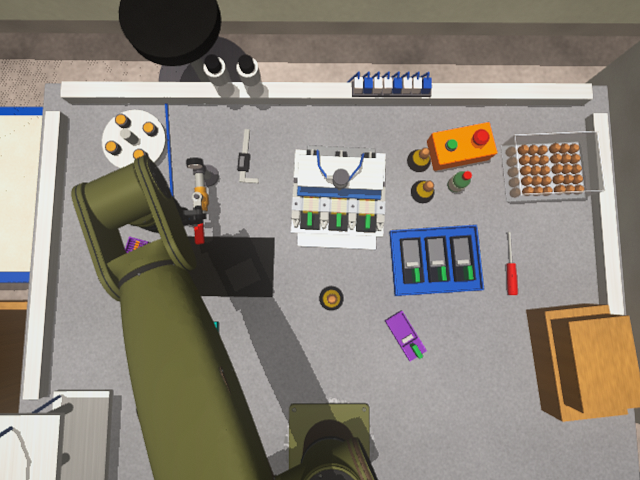

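The handle lies along the pipe at (322,222). It is now at yaw 5.9°, exactly 90° from where it stood when shut, so it is against the open stop. The clamp bar is back down. Three full magazines are home, three empties are in the tray, and the bystanders are unmoved.

```bash
python3 -c "
from h import *
print(arm.hand_in())"
```

```text
the job is handed in; nothing more can be done
None
```

The feeder is reloaded and the job is handed in at about 66 s. I shut the air valve to its stop, laid the three empty magazines flat in the blue tray, and pushed the three full ones against the end stop, each in its own lane. Then I turned the air back on to its stop.

**Setback:** the middle full magazine was knocked about 18 mm back after I first seated it. I regripped it and pushed it home before touching the valve.

**Last checks:**
- **Magazines:** the three fins are in line where the empties' fins stood, within about 3 mm. All three empties are in the tray.
- **Air:** the clamp bar is back down at z = 48 mm, as at the start; it stood at 56 mm with the air off. The handle is at 5.9°, 90° from its shut position of -84°. At the start it read about 8°, so it began roughly 2° short of the open stop.
- **Bystanders:** everything visible in the last top picture looks unmoved. The arm hid part of the left side, including most of the turquoise and purple look-alikes there. The wrist picture showed both of those, but I did not measure them again.

No check failed. The highest force in the readings after each move was about 34 N at the wrist, when drawing the first empty.

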